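Put the bench tools back in their matching holders

ROBOT

A 7-joint arm with a two-finger parallel gripper is mounted at the origin on a cart in front of the work surface, level with it; the furniture and walls round the work are solid. World frame = base frame: x ahead of the robot, y to its left, z up, the work surface at z = 0. Lengths are in m, angles in rad, forces in N, time in s.
With the tool pointing down it reaches from about 0.425 to 0.875 m from the base axis. Payload 8.4 kg.
Tool frame: the origin (TCP) lies at the very end of the fingers, on their centre line; the grasp point (between the pads) lies 19 mm behind it; z points along the fingers, y is the direction in which the jaws open and shut (so a half turn about z gives the same grasp; the last joint's range is limited). The gripper opens to 85 mm and grips with 20 to 120 N. Pads are 22 mm wide; open, the fingers measure 114 mm over their backs; the gripper's body (76 mm by 85 mm) begins 54 mm behind the grasp point. The pads swing forward as they close: fully open they stand 13 mm farther back than shut.
Start: joints at [1.084, 0.333, 0.04, 1.465, -0.013, 1.343, -0.059], TCP at [0.246, -0.602, 0.231] pointing down, gripper open.
Joint ranges: [-2.58, 2.58], [-0.38, 2.09], [-1.3, 1.39], [0.25, 2.4], [-1.5, 4.64], [0.08, 2.09], [-2.65, 2.65]. Speed limits (rad/s): [2.22, 2.22, 2.79, 2.79, 3.14, 3.14, 3.14].

INTERFACE

Orientations are given as a unit quaternion [w, x, y, z].
In Python, from rig import readout, vision, workorder gives the robot as it stands. The module is installed in compiled form; this text tells all that it offers.
- The arm moves only by the tool apply_moves, never from a script. Its argument "targets" is a list of rows, each a list of 2 entries, a list of its own where there are three numbers: the shift along the tool's x, y, z in m, then the turn about the tool's z in rad. A call has 1 to 8 rows; each row shifts and turns the commanded pose from where the row before left it, along the tool's axes as they then stand; what a row does not reach is not made up. A row lasts 1/8 s, in which the tool goes at most 62.5 mm and 10.7 degrees, less where a joint would pass 70% of its speed; a pose out of reach is approached as far as the arm can. A call with a gripper value outside its range is refused whole. "hand" is the opening, from 0 (shut) to 1 (fully open), set as the call begins (left out, the last holds). The fingers move at their own pace and stop on an object; "squeeze" is the grip in N (left out, the last holds). Time passes only in rows, so rows that do not move let the fingers close. It gives the time, the measured TCP pose, the force and the opening at its end, in the units of the state.
- readout.get_state(): the state, without advancing time (a new reading comes with each control period).
- vision.grab_frame(name): name is "side" or "top"; returns a dict with "pixels" (420x560x3 uint8, blue, green, red), "z_map" (420x560 float32, m along the optical axis (not along the pixel's ray), 0 where there is no reading), "vertical_fov" (degrees; the focal length in pixels is half the picture's height over the tangent of half this angle, whatever the lens; pixels are square), "cx", "cy" (the principal point, pixels), "cam_to_world" (4x4, takes a point from camera to world coordinates). Camera axes: x right, y down, z forward; pixel columns grow to the right and rows downward; lengths in m; the calibration is good to about 2 mm. A picture is of the moment at which its call begins.
- workorder.finish_job(): hands the job in, once; it reports no verdict.
The state is a dict: "clock": time; "joints": joint angles; "joint_vel": joint speeds; "tau": joint torques, N m; "tool_pos": TCP position; "eef_rot": TCP orientation; "ft_force": force on the tool from outside, world axes, zero at the start; "torque": the same for the moment, N m; "gripper_width": finger opening in m.
Only numpy, scipy, OpenCV 4.12 (cv2) and the standard library are available. Lean on these libraries where they do the work, as an engineer would, in place of code of your own. Each camera call takes 0.05 s, during which the arm holds its last target.

TASK

Tidy the bench: put the layout block, the wooden fid, the black foil roll and the tin of nails each on the wooden holder that matches it: block in the closed tray, fid along the open-ended rest with both ends sticking out evenly, roll flat and centred on the plain round pad, tin upright in the coaster with the raised lip. Each must lie flat on its holder's floor, inside any lip and not perched on it, and be let go.

Things in the scene. Friction and masses are not known exactly. Their poses are not given: they have to be found in the camera images.
- block_center (a point): White-silver aluminium layout block with two small dark holes in its top, 70 mm long, 22 mm wide, 18 mm high. The point is its centre, 9 mm above its underside; its y axis is its length, x its width, z up. It lies flat on the table at the start.
- fid_center (a point): Brown wooden fid (a smooth flat stick, both ends tapered), 102 mm long, 22 mm wide, 16 mm high. The point is its centre, 8 mm above its underside; y is its length, x its width, z up. It lies flat at the start.
- roll_center (a point): Small black ring-shaped roll of foil tape lying flat, 55 mm across and only 7 mm thick. The point is its centre, 3.5 mm above its underside; z is its axis. Its yaw means nothing. Take it across its outer rim, close to the table; its middle is not to be gripped.
- tin_center (a point): Small round open tin of nails, 61 mm across and 22 mm high. The point is its centre, 11 mm above its underside; z is its upright axis. Its yaw means nothing. It stands upright at the start.
- block_tray_floor (a point): Dark wooden tray with a pale lip: an oblong pocket closed at both ends: 82 x 34 mm inside, 92 x 44 mm outside. The layout block's place. Floor 4 mm above the table; lip 5 mm thick, its top 9 mm above the table, with a 50 mm finger gap in the middle of each long side. The point is the centre of the floor; y along the pocket, x across, z up. Fixed to the table, empty at the start.
- fid_rest_floor (a point): Dark wooden rest with pale lips: straight channel open at both ends, 80 mm long, 34 mm wide inside, 44 mm outside. The fid's place (it overhangs 11 mm at each end). Floor 4 mm above the table; lip 5 mm thick, its top 9 mm above the table, with a 46 mm finger gap in the middle of each long side. The point is the centre of the floor; y along the pocket, x across, z up. Fixed to the table, empty at the start.
- roll_pad_top (a point): Plain flat round wooden pad without a lip, 62 mm across, 4 mm thick. The foil roll's place. The point is the centre of its top face, 4 mm above the table; its yaw means nothing. Fixed to the table, empty at the start.
- tin_coaster_floor (a point): Round dark wooden coaster with a raised pale lip, 75 mm across inside, 85 mm outside. It is the tin's place. Floor 4 mm above the table; lip 5 mm thick, its top 9 mm above the table; the lip runs all the way round. The point is the centre of its floor; its yaw means nothing. Fixed to the table; empty at the start.

How it is judged:
At the end, for the whole second after the job is handed in: Each thing rests on the floor of its own holder (centre within -3 to +2 mm of its resting height), centred to within 10 mm (fid and roll 12 mm); block and fid point along their holders within 0.2 rad, either way round; tin and roll are level within 0.1 rad (horizontal distance between block_center and block_tray_floor below 0.01 m and z of block_center in the frame of block_tray_floor between 0.006 and 0.011 m and angle between the y axis of block_center and the y axis of block_tray_floor, either way round below 0.2 rad and horizontal distance between fid_center and fid_rest_floor below 0.012 m and z of fid_center in the frame of fid_rest_floor between 0.005 and 0.01 m and angle between the y axis of fid_center and the y axis of fid_rest_floor, either way round below 0.2 rad and horizontal distance between roll_center and roll_pad_top below 0.012 m and z of roll_center in the frame of roll_pad_top between 0.0005 and 0.0055 m and angle between each of roll_center, tin_center's own z axis and vertical below 0.1 rad and horizontal distance between tin_center and tin_coaster_floor below 0.01 m and z of tin_center in the frame of tin_coaster_floor between 0.008 and 0.013 m); the robot touches nothing.
It also fails if it takes over 109 s, if anything falls off the work surface, if the arm or the gripper's body presses on something with over 40 N, if the wrist force passes 120 N, or if a joint passes its speed limit or range.

## Working session

There is one attempt and no reset: what is moved stays moved. The work goes in short steps, Python scripts to look and compute and a tool call to move; the robot and the scene stay as the last step left them, time stands still between calls to the robot, and variables do not carry over. Pictures are saved under pics/ and viewed, and the job is handed in when it is done.

Besides the shell and the picture viewer there is one more tool, called after "Request:" as a command line: name --argument value ..., lists and objects as JSON in quotes. apply_moves: Moves the arm, as the interface text tells. Its arguments: {"type":"object","properties":{"targets":{"type":"array"},"hand":{"type":"number"},"squeeze":{"type":"number"}},"required":["targets"]}

```bash
mkdir -p pics
python3 - <<'E'
from rig import readout, vision
import cv2,numpy as np
s=readout.get_state();print({k:np.round(v,3) for k,v in s.items()})
for n in("top","side"):
    f=vision.grab_frame(n);cv2.imwrite(f"pics/{n}0.png",f["pixels"]);np.savez(f"{n}0.npz",**f)
    print(n,f["vertical_fov"],f["cx"],f["cy"],np.round(f["cam_to_world"],4), f["z_map"].min(),f["z_map"].max())
E
```

```text
{'clock': np.float64(0.0), 'joints': array([ 1.084,  0.334,  0.04 ,  1.466, -0.013,  1.343, -0.058]), 'joint_vel': array([-0.001,  0.001, -0.001, -0.   , -0.001, -0.   , -0.001]), 'tau': array([-1.0000e-03, -6.5855e+01,  1.3650e+00, -4.0558e+01,  1.7000e-02,
        1.2000e-02, -0.0000e+00]), 'tool_pos': array([ 0.246, -0.601,  0.23 ]), 'eef_rot': array([-0.001,  0.981,  0.193, -0.   ]), 'ft_force': array([-0.261,  0.104, -0.581]), 'torque': array([-0.062,  0.021,  0.019]), 'gripper_width': np.float64(0.086)}
top 56.67670647218079 278.59925382260417 206.90295141453748 [[-1.980e-02 -9.956e-01  9.210e-02  4.879e-01]
 [-9.998e-01  1.990e-02 -8.000e-04 -8.860e-02]
 [-1.000e-03 -9.210e-02 -9.957e-01  9.109e-01]
 [ 0.000e+00  0.000e+00  0.000e+00  1.000e+00]] 0.0 1.7758107
side 57.75484179450486 282.37031191715187 205.47453114582757 [[ 0.9754 -0.1404  0.17    0.4063]
 [-0.2205 -0.6051  0.765  -0.7317]
 [-0.0046 -0.7836 -0.6212  0.5867]
 [ 0.      0.      0.      1.    ]] 0.0 2.8580725
```

View pics/top0.png

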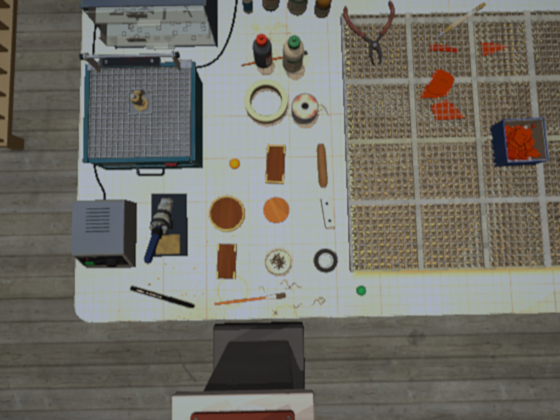

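View pics/side0.png

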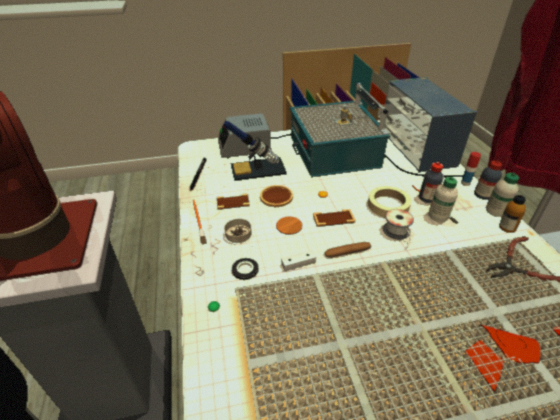

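```bash
cat > h.py <<'E'
import numpy as np,cv2
def load(n): return dict(np.load(n+".npz"))
def K(f):
    F=f["pixels"].shape[0]/2/np.tan(np.radians(float(f["vertical_fov"]))/2); return F,float(f["cx"]),float(f["cy"])
def ray(f,uv,z):
    F,cx,cy=K(f);uv=np.atleast_2d(np.asarray(uv,float));T=f["cam_to_world"]
    d=np.c_[(uv[:,0]-cx)/F,(uv[:,1]-cy)/F,np.ones(len(uv))]@T[:3,:3].T
    return T[:3,3]+d*((z-T[2,3])/d[:,2])[:,None]
def cloud(f):
    F,cx,cy=K(f);T=f["cam_to_world"];z=f["z_map"];v,u=np.mgrid[:z.shape[0],:z.shape[1]]
    return np.stack([(u-cx)/F*z,(v-cy)/F*z,z],-1)@T[:3,:3].T+T[:3,3]
def proj(f,p):
    F,cx,cy=K(f);T=f["cam_to_world"];q=(np.atleast_2d(p)-T[:3,3])@T[:3,:3]
    return np.c_[q[:,0]/q[:,2]*F+cx,q[:,1]/q[:,2]*F+cy]
E
python3 - <<'E'
from h import *
f=load("top0");im=f["pixels"]
cv2.imwrite("pics/tc.png",cv2.resize(im[135:315,190:370],None,fx=3.3,fy=3.3,interpolation=cv2.INTER_CUBIC))
g=load("side0");cv2.imwrite("pics/sc.png",cv2.resize(g["pixels"][170:300,190:400],None,fx=3.8,fy=3.8,interpolation=cv2.INTER_CUBIC))
c=cloud(f)
for p in[(240,190),(300,240),(328,212),(326,150),(277,262),(325,250),(276,210),(227,213),(227,261),(275,163),(305,107),(262,50),(165,225),(234,163)]: print(p,np.round(c[p[1],p[0]],3),ray(f,p,0).round(3))
E
```

```text
(240, 190) [0.614 0.001 0.001] [[0.614 0.001 0.   ]]
(300, 240) [ 0.494 -0.138  0.001] [[ 0.494 -0.138  0.   ]]
(328, 212) [ 0.556 -0.203  0.019] [[ 0.558 -0.205  0.   ]]
(326, 150) [ 0.707 -0.205 -0.003] [[ 0.706 -0.205  0.   ]]
(277, 262) [ 0.444 -0.083  0.008] [[ 0.444 -0.083  0.   ]]
(325, 250) [ 0.47  -0.194  0.009] [[ 0.469 -0.195  0.   ]]
(276, 210) [ 0.565 -0.083  0.005] [[ 0.565 -0.083  0.   ]]
(227, 213) [0.56  0.031 0.007] [[0.56  0.032 0.   ]]
(227, 261) [0.449 0.032 0.005] [[0.449 0.033 0.   ]]
(275, 163) [ 0.676 -0.083  0.003] [[ 0.677 -0.083  0.   ]]
(305, 107) [ 0.809 -0.157  0.01 ] [[ 0.812 -0.158  0.   ]]
(262, 50) [ 0.917 -0.059  0.079] [[ 0.957 -0.056  0.   ]]
(165, 225) [0.53  0.151 0.089] [[0.535 0.177 0.   ]]
(234, 163) [0.677 0.014 0.008] [[0.679 0.014 0.   ]]
```

View pics/tc.png

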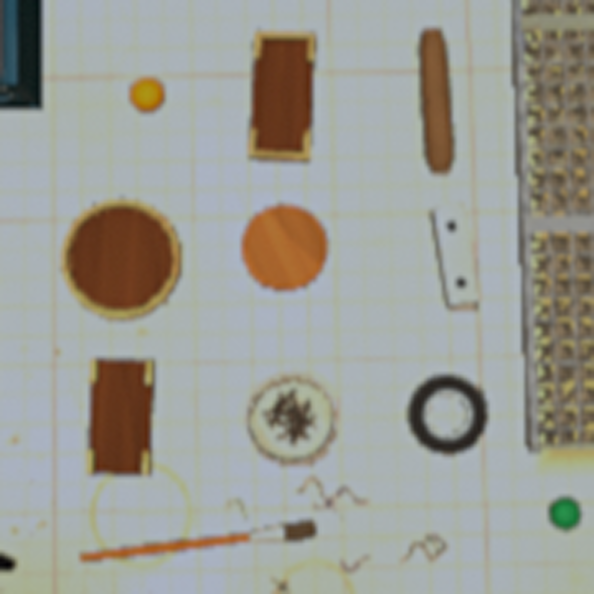

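View pics/sc.png

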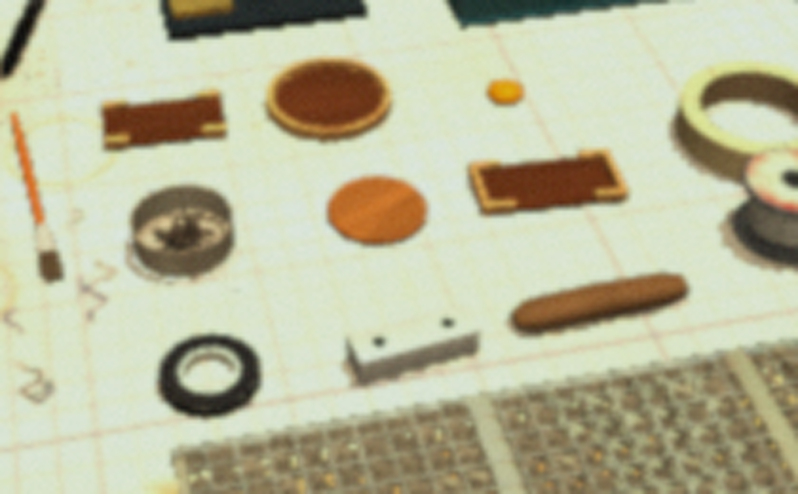

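Run:
```python
from h import *
f=load("top0");g=load("side0")
c=cloud(f);zc=cv2.medianBlur(c[...,2].astype(np.float32),5)
print("noise std table",c[225:245,295:312,2].std(), c[225:245,295:312,2].mean())
cs=cloud(g);
for nm,(x0,x1,y0,y1) in dict(block=(.50,.62,-.235,-.175),fid=(.62,.76,-.235,-.175),mat=(.5,.8,-.45,-.26)).items():
  for n,cc in(("top",c),("side",cs)):
    m=(cc[...,0]>x0)&(cc[...,0]<x1)&(cc[...,1]>y0)&(cc[...,1]<y1)
    if nm=="mat": print(nm,n,np.percentile(cc[m][:,2],[5,50,95]));continue
    h=m&(cc[...,2]>.010)&(cc[...,2]<.03)
    p=cc[h]; r=cv2.minAreaRect((p[:,:2]*1000).astype(np.float32)); print(nm,n,len(p),p.mean(0).round(4),r)
hsv={n:cv2.cvtColor(x["pixels"],cv2.COLOR_BGR2HSV) for n,x in(("t",f),("s",g))}
def comps(x,mask,roi,z,minA=40,name=""):
    m=np.zeros_like(mask);a,b,cc,d=roi;m[b:d,a:cc]=mask[b:d,a:cc]
    m=cv2.morphologyEx(m,cv2.MORPH_CLOSE,np.ones((3,3)))
    for k in cv2.findContours(m,cv2.RETR_EXTERNAL,cv2.CHAIN_APPROX_NONE)[0]:
        if cv2.contourArea(k)<minA: continue
        P=ray(x,k[:,0,:],z); w=(P[:,:2]*1000).astype(np.float32)
        M=cv2.moments(w[:,None,:]); r=cv2.minAreaRect(w); (ex,ey),(d1,d2),_=cv2.fitEllipse(w)
        print(name,"px",k[:,0].mean(0).round(0),"cent",np.round([M['m10']/M['m00'],M['m01']/M['m00']],1),"rect",np.round(r[0],1),np.round(r[1],1),round(r[2],1),"ell",round(ex,1),round(ey,1),round(d1,1),round(d2,1))
T=hsv["t"]
sat=((T[...,1]>90)&(T[...,0]<30)).astype(np.uint8)*255
comps(f,sat,(205,135,345,285),.004,name="brown@4")
comps(f,sat,(310,135,345,190),.008,name="fid@8")
S=hsv["s"]
sat2=((S[...,1]>110)&(S[...,0]<25)).astype(np.uint8)*255
comps(g,sat2,(205,175,380,262),.004,name="S brown@4")
dk=((T[...,2]<90)).astype(np.uint8)*255
comps(f,dk,(310,240,345,275),.0035,name="roll")
dk=((S[...,2]<90)).astype(np.uint8)*255
comps(g,dk,(225,250,265,285),.0035,name="S roll")
gray=cv2.cvtColor(f["pixels"],cv2.COLOR_BGR2GRAY)
print("holes");comps(f,(gray<130).astype(np.uint8)*255,(322,195,337,226),.018,minA=1)
comps(f,((T[...,2]<165)).astype(np.uint8)*255,(262,245,296,278),.018,name="tin")
```

```text
noise std table 0.0015398263017281167 0.001193688010752489
block top 300 [ 0.5582 -0.2013  0.0184] ((570.6634521484375, -199.95506286621094), (94.96365356445312, 22.06940460205078), 7.754519462585449)
block side 339 [ 0.5557 -0.2073  0.0164] ((570.114501953125, -204.1625213623047), (97.76642608642578, 23.802059173583984), 6.205714225769043)
fid top 350 [ 0.6691 -0.1918  0.0143] ((670.2494506835938, -191.93524169921875), (100.25172424316406, 21.4097957611084), 1.2687339782714844)
fid side 287 [ 0.6681 -0.1975  0.0133] ((670.2877807617188, -195.99790954589844), (98.57832336425781, 20.67078971862793), 3.0437662601470947)
mat top [0.00206224 0.01292587 0.02174625]
mat side [0.00365502 0.01236969 0.02010918]
brown@4 px [226. 261.] cent [449.3  34.2] rect [450.1  34.3] [41.6 75.6] 88.9 ell 449.3 34.2 44.7 92.2
brown@4 px [276. 210.] cent [565.5 -82.7] rect [566. -82.] [58.4 58.7] 88.7 ell 565.5 -82.7 57.7 58.1
brown@4 px [226. 213.] cent [560.1  32.8] rect [560.1  32.7] [81.9 79.6] 88.9 ell 560.1 32.8 80.3 81.5
brown@4 px [234. 163.] cent [677.5  13.7] rect [677.  14.] [23.7 21.6] 88.9 ell
[... 803 characters left out ...]
ent [448.5  30.3] rect [448.4  32.2] [47.7 76.4] 87.6 ell 448.6 30.6 47.0 100.1
S brown@4 px [276. 196.] cent [559.2  30.2] rect [558.9  28.8] [84.6 81.5] 76.9 ell 559.3 30.2 81.2 85.9
roll px [325. 260.] cent [ 446.3 -194.6] rect [ 446.6 -194.1] [50.9 50.5] 88.4 ell 446.3 -194.6 50.8 51.5
S roll px [245. 269.] cent [ 445.4 -197.6] rect [ 445.  -198.6] [54.2 51.6] 77.0 ell 445.4 -197.6 51.9 54.3
holes
 px [329. 220.] cent [ 538.  -204.9] rect [ 538.1 -204.4] [4.6 4.6] 88.2 ell 538.0 -204.9 5.3 5.4
 px [326. 203.] cent [ 577.4 -199.2] rect [ 577.4 -198.7] [4.6 4.7] 88.2 ell 577.4 -199.2 5.3 5.4
tin px [278. 262.] cent [444.3 -85.6] rect [444.9 -84.3] [61.4 63.1] 88.9 ell 444.3 -85.5 61.0 62.6
```

```bash
cat > plan.py <<'E'
import sys,numpy as np
from rig import readout
from scipy.spatial.transform import Rotation as R
def go(x,y,z,h=None):
    s=readout.get_state();q=s["eef_rot"];r=R.from_quat([q[1],q[2],q[3],q[0]]).as_matrix()
    d=r.T@(np.array([x,y,z])/1000-s["tool_pos"]);hd=np.degrees(np.arctan2(r[1,0],r[0,0]))
    t=0 if h is None else np.radians(hd-h)
    n=int(np.ceil(np.linalg.norm(d)/.055))
    print("t",round(float(s["clock"]),2),"pos",(s["tool_pos"]*1000).round(1),"head",round(hd,2),"tilt",np.round(r[:2,2],3),"F",s["ft_force"].round(1),"w",round(float(s["gripper_width"])*1000,1))
    print("shift",d.round(4),"turn",round(t,3),"rows",n,"each",(d/max(n,1)).round(4))
if __name__=="__main__": go(*map(float,sys.argv[1:]))
E
python3 plan.py 556 -204 120 8.2
```

```text
t 0.1 pos [ 245.7 -601.4  230.5] head 22.22 tilt [-0.001  0.001] F [ 0.3  0.1 -0.4] w 85.6
shift [ 0.4376 -0.2503  0.1108] turn 0.245 rows 10 each [ 0.0438 -0.025   0.0111]
```

Request:
apply_moves --targets '[[[0.044, -0.025, 0.0], 0], [[0.044, -0.025, 0.0], 0], [[0.044, -0.025, 0], 0], [[0.044, -0.025, 0], 0], [[0.044, -0.025, 0.0], 0], [[0.044, -0.025, 0], 0], [[0.044, -0.025, 0], 0], [[0.044, -0.025, 0], 0]]' --hand 0.48 --squeeze 40

```text
clock: 1.1
tool_pos: [0.4966, -0.282, 0.2311]
eef_rot: [-0.0, 0.981, 0.193, -0.0]
ft_force: [0.7, 0.3, -0.6]
gripper_width: 0.041
```

Request:
apply_moves --targets '[[[0.044, -0.025, 0.02], 0], [[0.044, -0.025, 0.02], 0], [[0, 0, 0.04], 0.123], [[0, 0, 0.03], 0.122], [[0, 0, 0], 0]]'

```text
clock: 1.72
tool_pos: [0.5567, -0.2033, 0.1187]
eef_rot: [-0.001, 0.997, 0.072, -0.002]
ft_force: [0.1, 0.5, 0.4]
gripper_width: 0.0406
```

```bash
python3 plan.py 556 -204 60 8.2
python3 - <<'E'
from rig import vision
from h import *
ims=[]
for n in("top","side"):
    f=vision.grab_frame(n);np.savez(f"{n}1.npz",**f)
    uv=proj(f,[.556,-.204,.02])[0].astype(int);print(n,uv)
    y,x=max(uv[1]-60,0),uv[0]-60
    ims.append(cv2.resize(f["pixels"][y:y+120,x:x+120],(400,400),interpolation=cv2.INTER_CUBIC))
cv2.imwrite("pics/a1.png",np.hstack(ims))
E
```

```text
t 1.73 pos [ 556.7 -203.3  118.7] head 8.24 tilt [-0.005  0.002] F [0.1 0.5 0.4] w 40.6
shift [-0.0005  0.0008  0.0587] turn 0.001 rows 2 each [-0.0003  0.0004  0.0294]
top [328 212]
side [298 256]
```

View pics/a1.png

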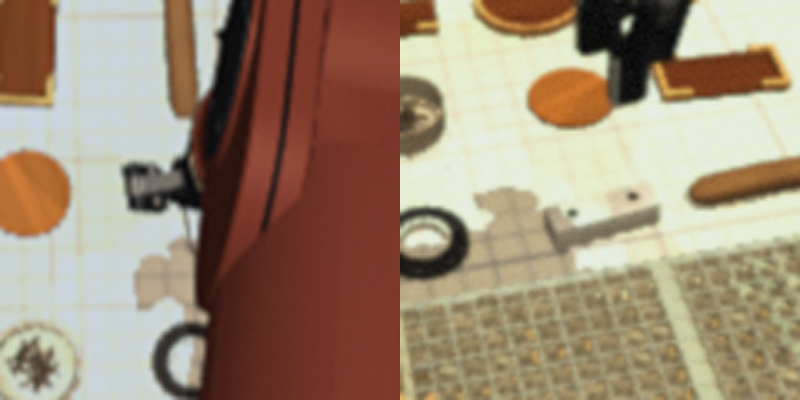

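Request:
apply_moves --targets '[[[0, 0, 0.05], 0], [[0, 0.001, 0.05], 0], [[0, 0, 0.007], 0], [[0, 0, 0.007], 0], [[0, 0, 0.0], 0]]'

```text
clock: 2.45
tool_pos: [0.56, -0.2053, 0.0092]
eef_rot: [0.0, 0.997, 0.071, 0.001]
ft_force: [-0.5, 0.5, 0.2]
gripper_width: 0.0409
```

```bash
python3 plan.py 556 -204 6 8.2
python3 - <<'E'
from rig import vision
from h import *
f=vision.grab_frame("side")
cv2.imwrite("pics/a2.png",cv2.resize(f["pixels"][190:310,220:380],(800,600),interpolation=cv2.INTER_CUBIC))
E
```

```text
t 2.45 pos [ 560.  -205.3    9.2] head 8.2 tilt [ 0.003 -0.001] F [-0.5  0.5  0.2] w 40.9
shift [-0.0038 -0.0019  0.0032] turn -0.0 rows 1 each [-0.0038 -0.0019  0.0032]
```

View pics/a2.png

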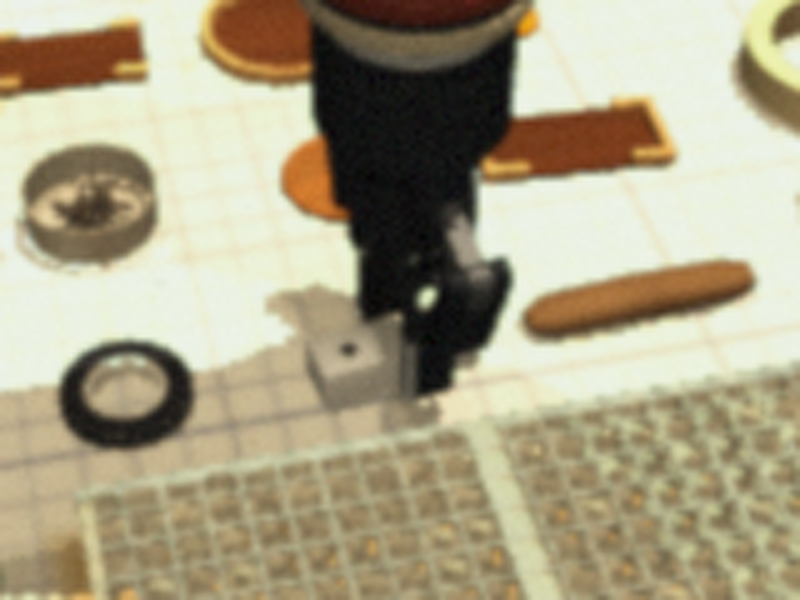

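Run:
```python
from h import *
f=load("side0")
for n,p in dict(tcp=[.560,-.2053,.0092],nearf=[.557,-.2303,.0092],blockend=[.556+.035,-.204+.005-.011,.018],blockend2=[.556-.035,-.204-.005-.011,.018]).items():
    u=proj(f,p)[0];print(n,u.round(1),((u-[220,190])*5).round())
g=cv2.cvtColor(f["pixels"],cv2.COLOR_BGR2GRAY)
m=np.zeros_like(g);m[245:270,280:318]=(g[245:270,280:318]<110)*255
for k in cv2.findContours(m,cv2.RETR_EXTERNAL,cv2.CHAIN_APPROX_NONE)[0]:
    c=k[:,0].mean(0);print(c,len(k),ray(f,c,.018).round(4))
cv2.imwrite("pics/b0.png",cv2.resize(f["pixels"][240:280,270:330],(800,533),interpolation=cv2.INTER_CUBIC))
```

```text
tcp [300.  259.8] [400. 349.]
nearf [301.7 268.9] [409. 395.]
blockend [315.3 256. ] [476. 330.]
blockend2 [283.2 265.2] [316. 376.]
[296.88405797 264.91304348] 69 [[ 0.548  -0.2254  0.018 ]]
[289.  259.5] 2 [[ 0.5361 -0.2074  0.018 ]]
```

View pics/b0.png

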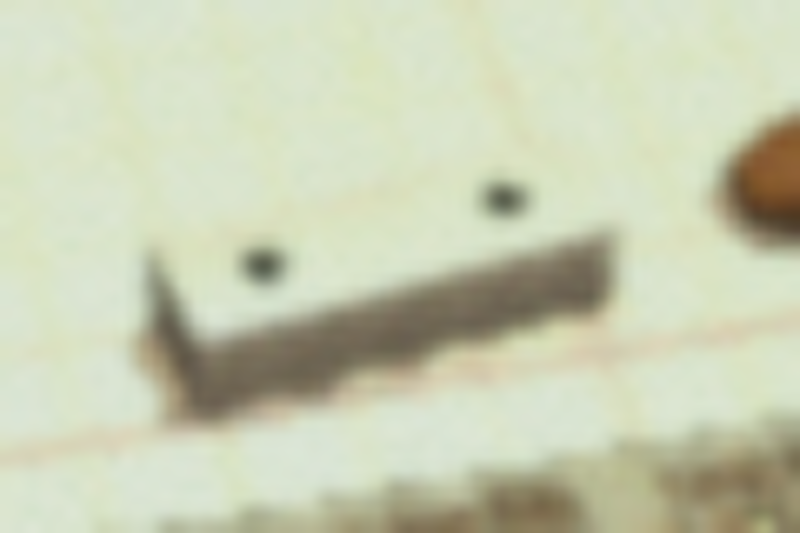

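Request:
apply_moves --targets '[[[-0.004, -0.002, 0.003], 0], [[0, 0, 0.0], 0], [[0, 0, 0.0], 0]]'

```text
clock: 2.88
tool_pos: [0.5545, -0.2035, 0.0046]
eef_rot: [0.0, 0.997, 0.071, 0.0]
ft_force: [-0.9, -0.3, -0.0]
gripper_width: 0.0414
```

Request:
apply_moves --targets '[[[0, 0, 0.0], 0], [[0, 0, 0.0], 0], [[0, 0, 0.0], 0], [[0, 0, 0.0], 0]]' --hand 0.0 --squeeze 40

```text
clock: 3.38
tool_pos: [0.5548, -0.2036, 0.0046]
eef_rot: [0.0, 0.997, 0.071, 0.0]
ft_force: [0.0, 0.5, 4.2]
gripper_width: 0.021
```

```bash
python3 plan.py 674.5 -85 60 -3.9
cat > snap.py <<'E'
import sys
from rig import vision
from h import *
n,o,x,y,w,hh=sys.argv[1],sys.argv[2],*map(int,sys.argv[3:7])
f=vision.grab_frame(n);np.savez(o+".npz",**f)
s=min(800/w,600/hh)
cv2.imwrite(f"pics/{o}.png",cv2.resize(f["pixels"][y:y+hh,x:x+w],None,fx=s,fy=s,interpolation=cv2.INTER_CUBIC));print("scale",s)
E
python3 snap.py side a3 220 190 160 120
```

```text
t 3.38 pos [ 554.8 -203.6    4.6] head 8.18 tilt [ 0.001 -0.   ] F [0.  0.5 4.2] w 21.0
shift [ 0.1354 -0.1003 -0.0554] turn 0.211 rows 4 each [ 0.0339 -0.0251 -0.0138]
scale 5.0
```

View pics/a3.png

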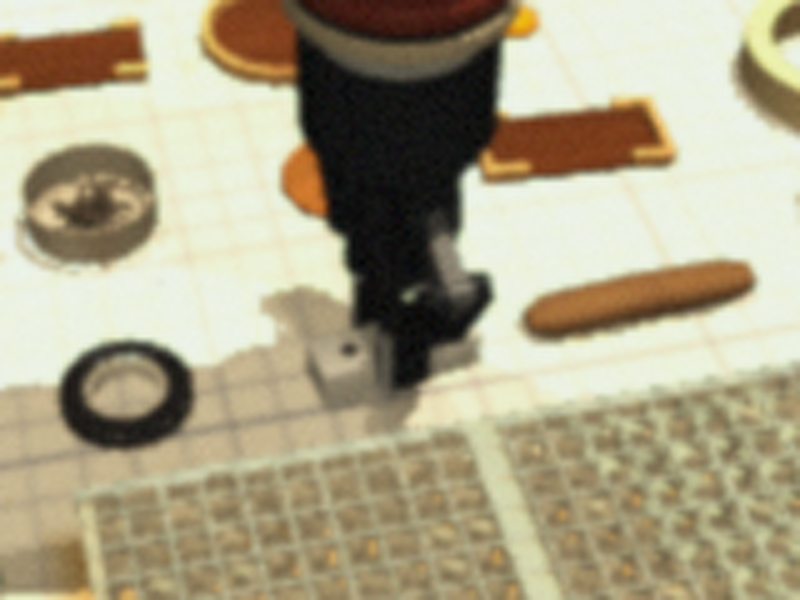

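Request:
apply_moves --targets '[[[0, 0, -0.03], 0], [[0, 0, -0.026], 0], [[0.034, -0.025, 0], 0], [[0.034, -0.025, 0], 0], [[0.034, -0.025, 0], 0], [[0.034, -0.025, 0], 0], [[0, 0, 0], 0.106], [[0, 0, 0], 0.105]]'

```text
clock: 4.42
tool_pos: [0.6745, -0.0843, 0.0592]
eef_rot: [-0.0, 0.999, -0.035, -0.001]
ft_force: [-0.6, 0.0, -1.2]
gripper_width: 0.0212
```

Request:
apply_moves --targets '[[[0, 0, 0.02], 0], [[0, 0, 0.0], 0], [[0, 0, 0.0], 0]]'

```text
clock: 4.8
tool_pos: [0.6744, -0.0853, 0.0396]
eef_rot: [-0.0, 0.999, -0.034, -0.001]
ft_force: [-0.4, 0.2, -0.2]
gripper_width: 0.0212
```

```bash
python3 plan.py 674.5 -85 9 -3.9; python3 snap.py side a4 250 160 160 120
```

```text
t 4.8 pos [674.4 -85.3  39.6] head -3.85 tilt [-0.001  0.   ] F [-0.4  0.2 -0.2] w 21.2
shift [ 0.0001 -0.0003  0.0306] turn 0.001 rows 1 each [ 0.0001 -0.0003  0.0306]
scale 5.0
```

View pics/a4.png

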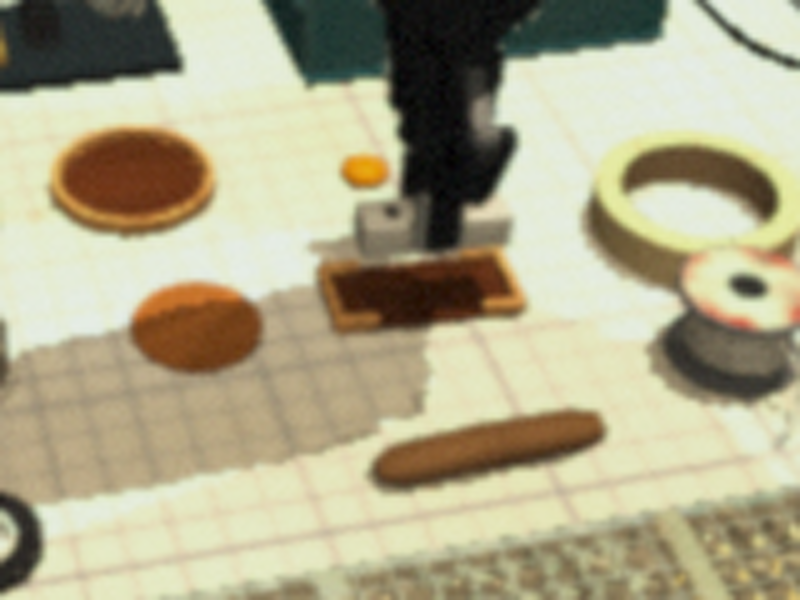

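Run:
```python
from h import *
f=load("a4")
c=lambda p:np.array(p)/5+[250,160]
b=ray(f,[c((363,256)),c((511,240))],.035);b2=ray(f,[c((358,208)),c((511,198))],.053)
t=ray(f,[c((320,263)),c((505,248)),c((525,310)),c((337,330))],.004)
print(b.round(4),b2.round(4),"block front mid",b.mean(0).round(4));print(t.round(4),t.mean(0).round(4))
```

```text
[[ 0.6423 -0.0937  0.035 ]
 [ 0.7124 -0.0979  0.035 ]] [[ 0.6428 -0.0808  0.053 ]
 [ 0.7135 -0.0896  0.053 ]] block front mid [ 0.6773 -0.0958  0.035 ]
[[ 0.6338 -0.0582  0.004 ]
 [ 0.7245 -0.0675  0.004 ]
 [ 0.7171 -0.113   0.004 ]
 [ 0.6277 -0.1067  0.004 ]] [ 0.6758 -0.0863  0.004 ]
```

Request:
apply_moves --targets '[[[-0.001, 0.001, 0.015], 0], [[0, 0, 0.01], 0], [[0, 0, 0.005], 0], [[0, 0, 0.0], 0], [[0, 0, 0.0], 0]]'

```text
clock: 5.48
tool_pos: [0.674, -0.086, 0.0106]
eef_rot: [-0.0, 0.999, -0.034, 0.0]
ft_force: [-1.1, -0.3, -0.5]
gripper_width: 0.0205
```

Request:
apply_moves --targets '[[[0, 0, 0], 0], [[0, 0, 0.0], 0], [[0, 0, 0.0], 0]]' --hand 0.48

```text
clock: 5.85
tool_pos: [0.6739, -0.0861, 0.0105]
eef_rot: [-0.0, 0.999, -0.034, 0.0]
ft_force: [0.0, 0.1, 0.5]
gripper_width: 0.0411
```

```bash
python3 plan.py 674.5 -85 60 ; python3 snap.py side a5 250 160 160 120
```

```text
t 5.85 pos [673.9 -86.1  10.5] head -3.91 tilt [0. 0.] F [0.  0.1 0.5] w 41.1
shift [ 0.0005 -0.0011 -0.0495] turn 0 rows 1 each [ 0.0005 -0.0011 -0.0495]
scale 5.0
```

View pics/a5.png

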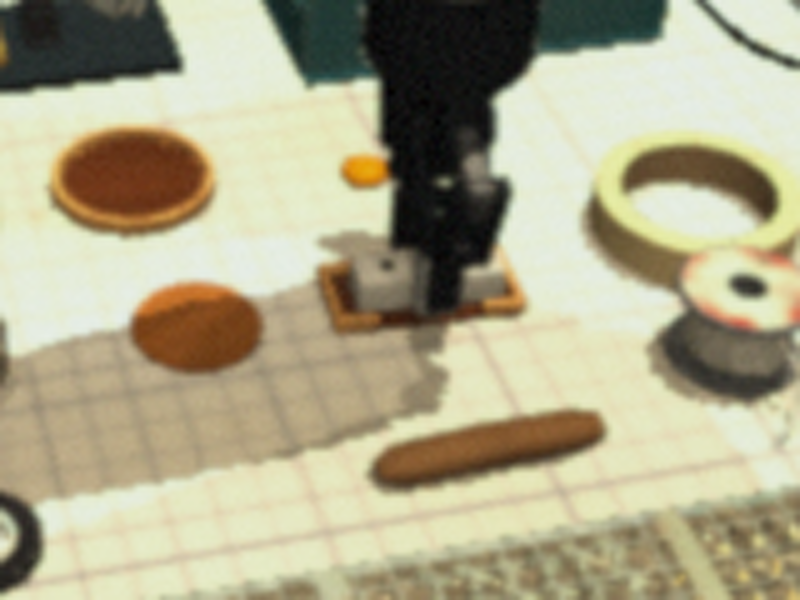

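Request:
apply_moves --targets '[[[0, 0, -0.03], 0], [[0, 0, -0.04], 0], [[0, 0, 0.0], 0]]'

```text
clock: 6.28
tool_pos: [0.6762, -0.0862, 0.0843]
eef_rot: [0.0, 0.999, -0.034, 0.003]
ft_force: [-0.3, -0.1, -1.0]
gripper_width: 0.0408
```

```bash
python3 plan.py 669 -194.5 60 2
```

```text
t 6.28 pos [676.2 -86.2  84.3] head -3.91 tilt [ 0.006 -0.001] F [-0.3 -0.1 -1. ] w 40.8
shift [0.     0.1085 0.0244] turn -0.103 rows 3 each [0.     0.0362 0.0081]
```

Request:
apply_moves --targets '[[[0, 0.036, 0], 0], [[0, 0.036, 0], 0], [[0, 0.036, 0.0], 0], [[0, 0, 0], -0.103], [[0, 0, 0.025], 0], [[0, 0, 0], 0], [[0, 0, 0], 0]]'

```text
clock: 7.15
tool_pos: [0.6665, -0.1937, 0.0555]
eef_rot: [-0.0, 1.0, 0.017, -0.0]
ft_force: [0.0, -1.1, -0.2]
gripper_width: 0.041
```

```bash
python3 plan.py 669 -194.5 5 2; python3 snap.py side a6 250 160 160 120
```

```text
t 7.15 pos [ 666.5 -193.7   55.5] head 2.0 tilt [-0.  0.] F [ 0.  -1.1 -0.2] w 41.0
shift [0.0025 0.0009 0.0505] turn -0.0 rows 1 each [0.0025 0.0009 0.0505]
scale 5.0
```

View pics/a6.png

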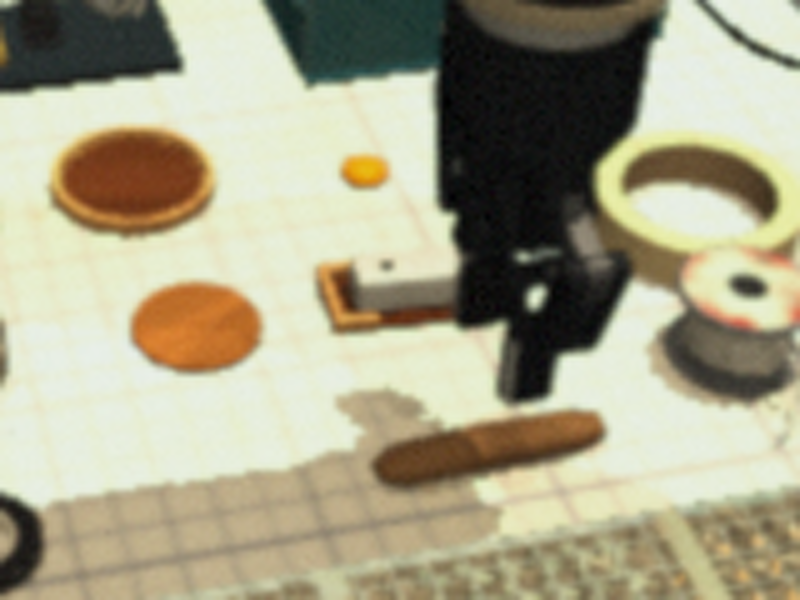

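Request:
apply_moves --targets '[[[0.001, 0.001, 0.03], 0], [[0, 0, 0.014], 0], [[0, 0, 0.006], 0], [[0, 0, 0.0], 0], [[0, 0, 0], 0]]'

```text
clock: 7.82
tool_pos: [0.6681, -0.1949, 0.0063]
eef_rot: [0.0, 1.0, 0.017, 0.001]
ft_force: [0.2, 0.6, -0.3]
gripper_width: 0.0408
```

Request:
apply_moves --targets '[[[0, 0, 0.0], 0], [[0, 0, 0.0], 0], [[0, 0, 0.0], 0], [[0, 0, 0.0], 0]]' --hand 0.0

```text
clock: 8.32
tool_pos: [0.668, -0.1949, 0.0062]
eef_rot: [0.0, 1.0, 0.017, 0.001]
ft_force: [-0.5, 0.7, 5.7]
gripper_width: 0.0198
```

```bash
python3 plan.py 449 32.3 60 -2.1; python3 snap.py side a7 250 160 160 120
```

```text
t 8.32 pos [ 668.  -194.9    6.2] head 1.99 tilt [ 0.001 -0.   ] F [-0.5  0.7  5.7] w 19.8
shift [-0.2109 -0.2346 -0.0541] turn 0.071 rows 6 each [-0.0352 -0.0391 -0.009 ]
scale 5.0
```

View pics/a7.png

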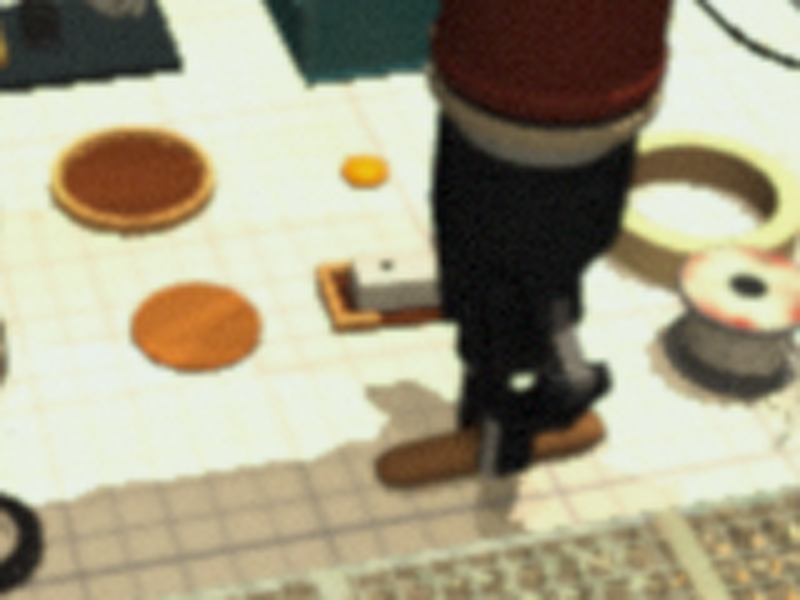

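Request:
apply_moves --targets '[[[0, 0, -0.03], 0], [[0, 0, -0.03], 0], [[-0.035, -0.039, 0], 0], [[-0.035, -0.039, 0], 0], [[-0.035, -0.039, 0], 0], [[-0.035, -0.039, 0], 0], [[-0.035, -0.039, 0], 0], [[-0.036, -0.039, 0], 0]]'

```text
clock: 9.38
tool_pos: [0.4473, 0.0329, 0.0654]
eef_rot: [0.0, 1.0, 0.017, 0.0]
ft_force: [0.8, 1.0, 0.0]
gripper_width: 0.0197
```

Request:
apply_moves --targets '[[[0, 0, 0.0], 0.071], [[0, 0, 0.02], 0], [[0, 0, 0], 0], [[0, 0, 0], 0]]'

```text
clock: 9.88
tool_pos: [0.4486, 0.0317, 0.0457]
eef_rot: [-0.0, 1.0, -0.018, -0.0]
ft_force: [-0.4, -0.2, -0.3]
gripper_width: 0.0199
```

```bash
python3 plan.py 449 32.3 45 -2.1; python3 snap.py side a8 170 140 160 120;python3 snap.py top t8 160 180 160 120
```

```text
t 9.88 pos [448.6  31.7  45.7] head -2.08 tilt [-0.  0.] F [-0.4 -0.2 -0.3] w 19.9
shift [ 0.0004 -0.0006  0.0007] turn 0.0 rows 1 each [ 0.0004 -0.0006  0.0007]
scale 5.0
scale 5.0
```

View pics/a8.png

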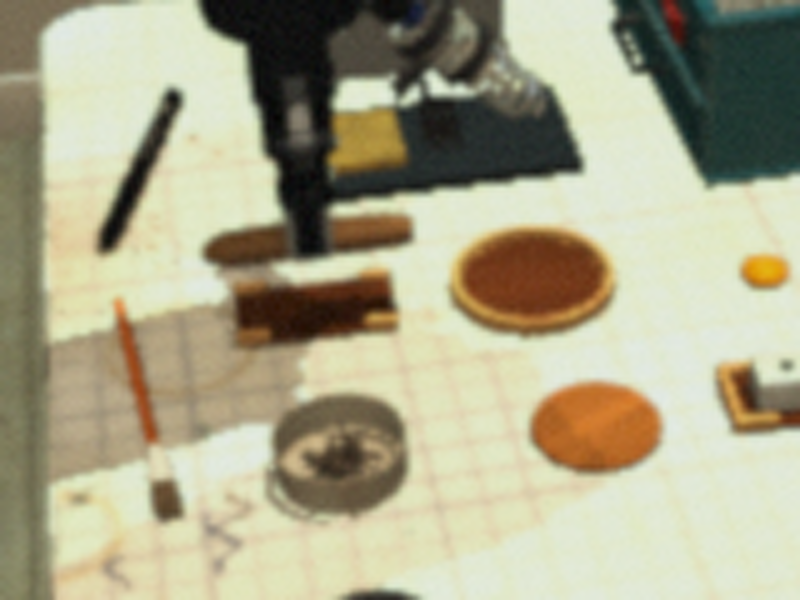

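View pics/t8.png

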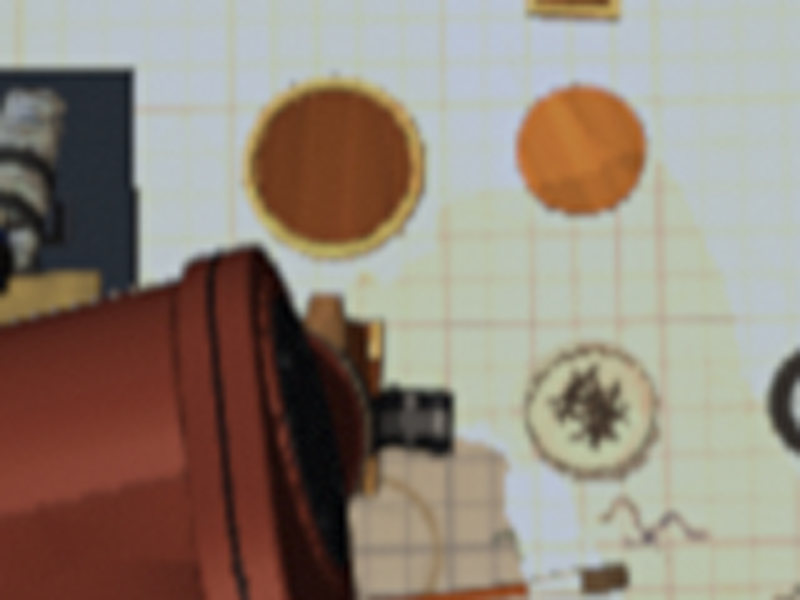

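Run:
```python
from h import *
f=load("t8");c=cloud(f);im=f["pixels"].astype(int)
g=load("top0");c0=cloud(g)
red=(im[...,2]>im[...,1]+40)&(c[...,2]>.1)&(np.arange(420)[:,None]<330)
p=c[red];print("red z",np.percentile(p[:,2],[0,5,50]),p[:,0].min(),p[:,0].max(),p[:,1].min(),p[:,1].max())
b=c0[150:300,60:215];print("obstacle heights max near",[(r,np.round(c0[r:r+20,60:215,2].max(),3)) for r in range(150,320,20)])
a=load("a8");u=proj(a,[[.449,.032,.09]]);print(u)
q=lambda p:np.array(p)/5+[170,140]
# fid ends at mid height: tcp .0457 -> fid mid z ~.0475
e=ray(a,[q((205,247)),q((412,230))],.0475);print(e.round(4),e.mean(0).round(4))
t=ray(a,[q((237,288)),q((388,272)),q((397,325)),q((237,343))],.006);print(t.round(4),t.mean(0).round(4))
```

```text
red z [0.10001379 0.43903571 0.47551982] 0.39848707787870447 0.941360686170408 -0.08856551824542484 0.08581478232597757
obstacle heights max near [(150, np.float64(0.911)), (170, np.float64(0.911)), (190, np.float64(0.911)), (210, np.float64(0.911)), (230, np.float64(0.911)), (250, np.float64(0.911)), (270, np.float64(0.911)), (290, np.float64(0.911)), (310, np.float64(0.911))]
[[229.69480971 172.08985493]]
[[0.4    0.0321 0.0475]
 [0.4996 0.0234 0.0475]] [0.4498 0.0277 0.0475]
[[0.4126 0.0517 0.006 ]
 [0.4889 0.0478 0.006 ]
 [0.4867 0.0036 0.006 ]
 [0.4086 0.0072 0.006 ]] [0.4492 0.0276 0.006 ]
```

Request:
apply_moves --targets '[[[0, 0, 0.02], 0], [[0, 0, 0.012], 0], [[0, 0, 0.004], 0], [[0, 0, 0.0], 0], [[0, 0, 0], 0]]'

```text
clock: 10.6
tool_pos: [0.4482, 0.0317, 0.01]
eef_rot: [0.0, 1.0, -0.018, -0.0]
ft_force: [-5.0, -0.5, 9.8]
gripper_width: 0.0198
```

```bash
python3 plan.py 449 32.3 10; python3 snap.py side a9 170 140 160 120
```

```text
t 10.6 pos [448.2  31.7  10. ] head -2.08 tilt [-0.001 -0.   ] F [-5.  -0.5  9.8] w 19.8
shift [ 0.0008 -0.0007  0.    ] turn 0 rows 1 each [ 0.0008 -0.0007  0.    ]
scale 5.0
```

View pics/a9.png

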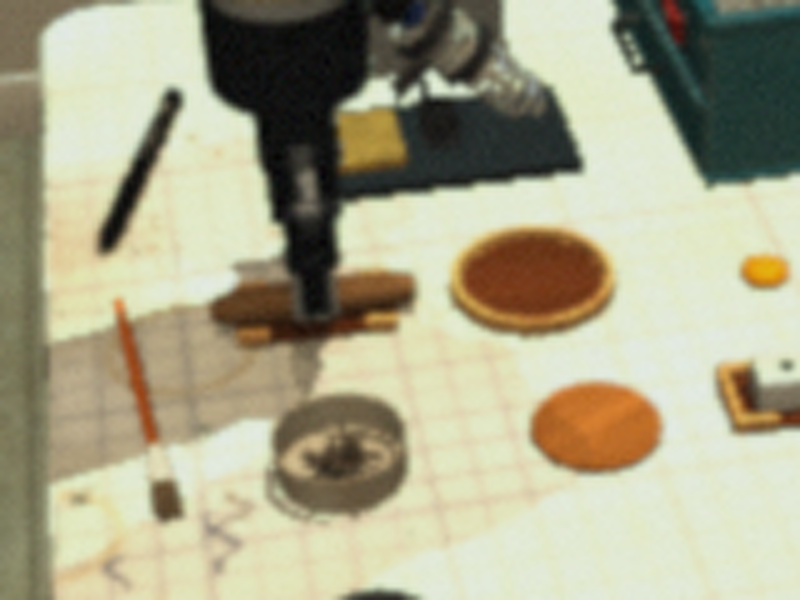

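Contact with the floor (10 N), fid spans 212–413 around the rest 237–397. Release.

Request:
apply_moves --targets '[[[0, 0, 0], 0], [[0, 0, 0.0], 0], [[0, 0, 0.0], 0]]' --hand 0.45

```text
clock: 11.02
tool_pos: [0.4486, 0.0318, 0.0094]
eef_rot: [-0.0, 1.0, -0.018, 0.0]
ft_force: [0.7, -0.8, -1.2]
gripper_width: 0.0385
```

Request:
apply_moves --targets '[[[0, 0, -0.02], 0], [[0, 0, -0.03], 0], [[0, 0, -0.04], 0], [[0, 0, 0], 0]]'

```text
clock: 11.52
tool_pos: [0.4505, 0.032, 0.1021]
eef_rot: [-0.0, 1.0, -0.018, 0.003]
ft_force: [0.6, 0.2, -0.3]
gripper_width: 0.0384
```

```bash
python3 plan.py 445 -87 70 0; python3 snap.py side a10 170 140 160 120
```

```text
t 11.53 pos [450.5  32.  102.1] head -2.08 tilt [0.005 0.   ] F [ 0.6  0.2 -0.3] w 38.4
shift [-0.0014  0.1191  0.0321] turn -0.036 rows 3 each [-0.0005  0.0397  0.0107]
scale 5.0
```

View pics/a10.png

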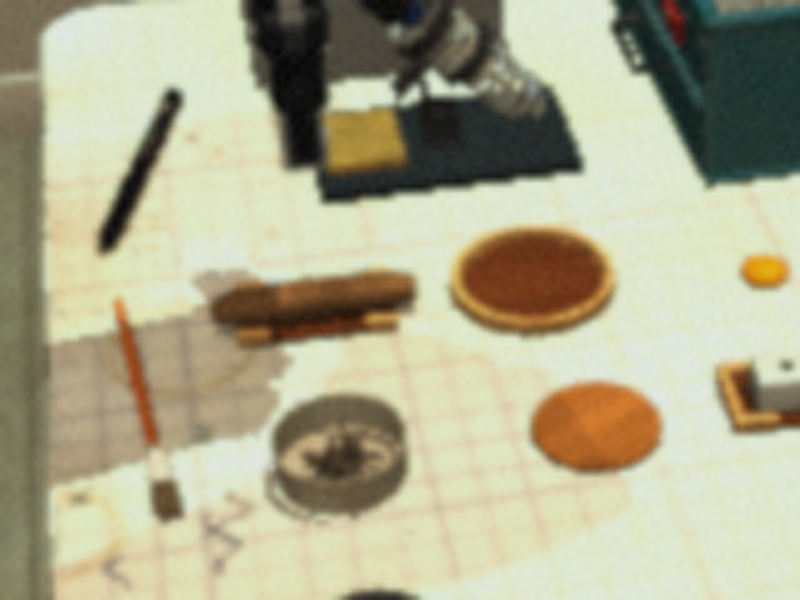

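Request:
apply_moves --targets '[[[0, 0.04, 0], 0], [[0, 0.04, 0], 0], [[-0.001, 0.039, 0.0], 0], [[0, 0, 0], -0.036], [[0, 0, 0.03], 0], [[0, 0, 0.01], 0], [[0, 0, 0], 0]]' --hand 1.0

```text
clock: 12.45
tool_pos: [0.4424, -0.0864, 0.0585]
eef_rot: [-0.0, 1.0, 0.0, -0.001]
ft_force: [-0.1, -0.1, -0.1]
gripper_width: 0.0854
```

```bash
python3 plan.py 445 -87 6 0; python3 snap.py side a11 170 150 160 120;python3 snap.py top t11 220 200 120 90
```

```text
t 12.45 pos [442.4 -86.4  58.5] head 0.05 tilt [-0.002  0.001] F [-0.1 -0.1 -0.1] w 85.4
shift [0.0027 0.0006 0.0525] turn 0.001 rows 1 each [0.0027 0.0006 0.0525]
scale 5.0
scale 6.666666666666667
```

View pics/a11.png

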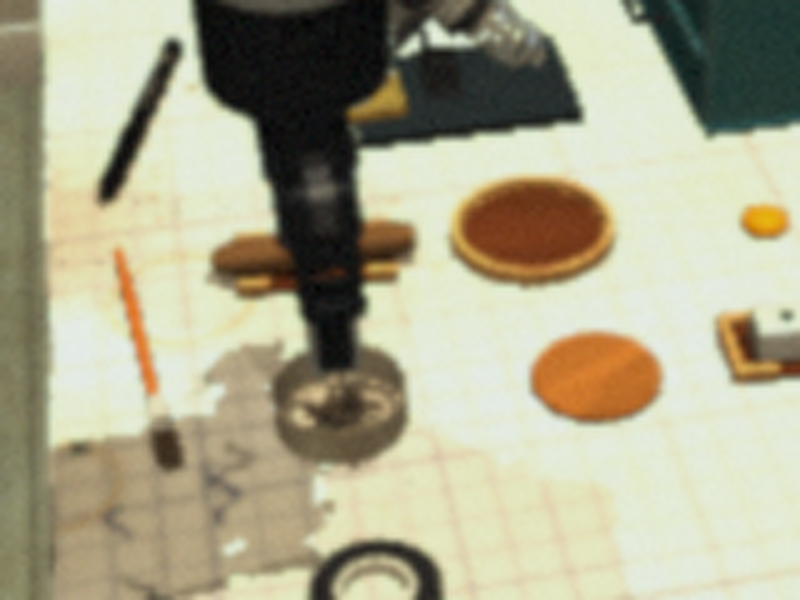

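View pics/t11.png

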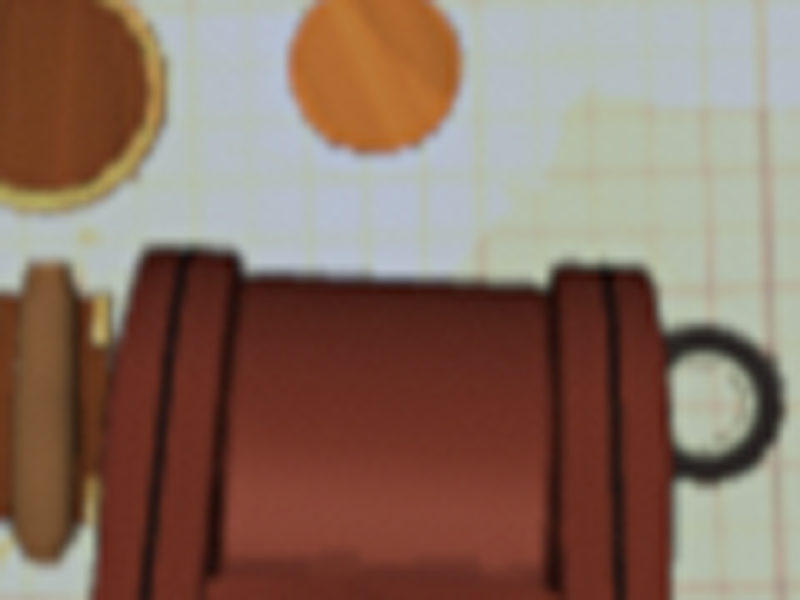

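Run:
```python
from h import *
f=load("a11")
for p in([.4424,-.0864-.043,.0585],[.4424,-.0864-.043,.0715],[.4424,-.0864-.057,.0715]): print((( proj(f,p)[0]-[170,150])*5).round())
g=cv2.cvtColor(f["pixels"],cv2.COLOR_BGR2HSV)
q=lambda p:np.array(p)/5+[170,150]
r=ray(f,[q((272,388)),q((407,388)),],.022);print(r.round(4))
print(ray(f,q((340,463)),0).round(4))
```

```text
[334. 384.]
[331. 360.]
[336. 382.]
[[ 0.4177 -0.0845  0.022 ]
 [ 0.4763 -0.098   0.022 ]]
[[ 0.4423 -0.1159  0.    ]]
```

Request:
apply_moves --targets '[[[0.001, 0.001, 0.02], 0], [[0.001, 0, 0.015], 0], [[0, 0, 0.01], 0], [[0, 0, 0.0], 0], [[0, 0, 0], 0]]'

```text
clock: 13.18
tool_pos: [0.4455, -0.0881, 0.0147]
eef_rot: [0.0, 1.0, -0.0, 0.0]
ft_force: [0.1, 0.4, -0.0]
gripper_width: 0.0853
```

```bash
python3 plan.py 445 -87 6 0; python3 snap.py side a12 170 150 160 120
```

```text
t 13.18 pos [445.5 -88.1  14.7] head -0.01 tilt [ 0. -0.] F [ 0.1  0.4 -0. ] w 85.3
shift [-0.0005 -0.0011  0.0087] turn -0.0 rows 1 each [-0.0005 -0.0011  0.0087]
scale 5.0
```

View pics/a12.png

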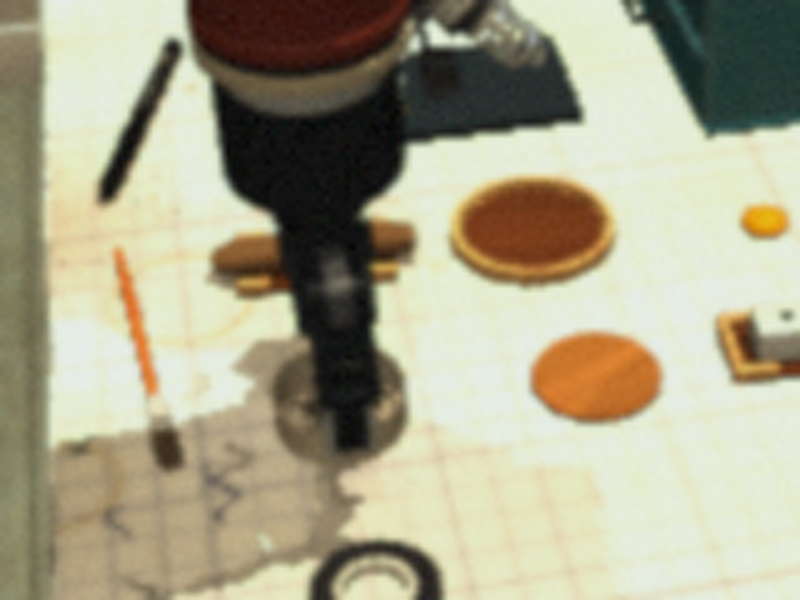

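Request:
apply_moves --targets '[[[0, -0.001, 0.005], 0], [[0, 0, 0.004], 0], [[0, 0, 0.0], 0], [[0, 0, 0.0], 0]]'

```text
clock: 13.72
tool_pos: [0.4451, -0.0872, 0.0053]
eef_rot: [-0.0, 1.0, -0.0, -0.0]
ft_force: [0.0, -0.7, -1.1]
gripper_width: 0.0855
```

Request:
apply_moves --targets '[[[0, 0, 0], 0], [[0, 0, 0], 0], [[0, 0, 0.0], 0], [[0, 0, 0.0], 0]]' --hand 0.0 --squeeze 35

```text
clock: 14.22
tool_pos: [0.4453, -0.0873, 0.0058]
eef_rot: [0.0, 1.0, -0.0, 0.0]
ft_force: [-2.3, 0.7, 5.9]
gripper_width: 0.0588
```

```bash
python3 plan.py 559.7 31.5 60 0; python3 snap.py side a13 170 150 160 120
```

```text
t 14.22 pos [445.3 -87.3   5.8] head -0.02 tilt [ 0. -0.] F [-2.3  0.7  5.9] w 58.8
shift [ 0.1144 -0.1188 -0.0542] turn -0.0 rows 4 each [ 0.0286 -0.0297 -0.0135]
scale 5.0
```

View pics/a13.png

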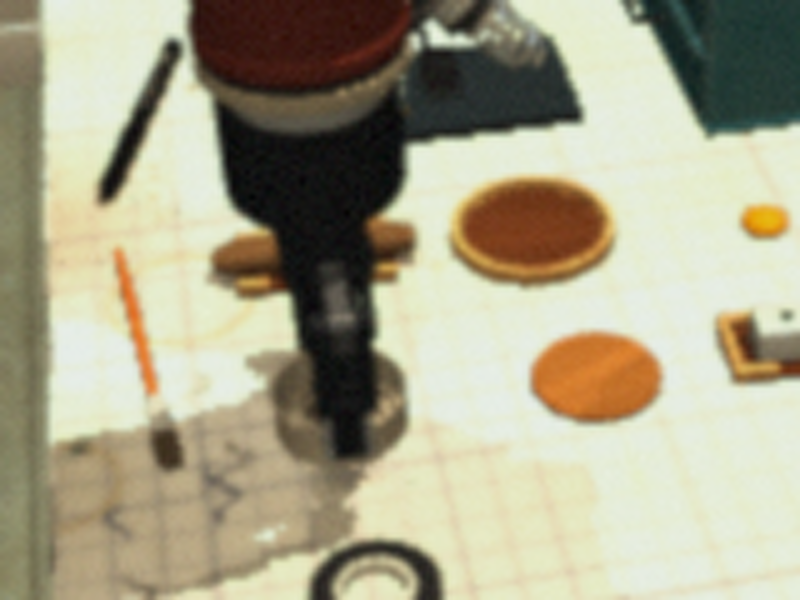

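Request:
apply_moves --targets '[[[0, 0, -0.03], 0], [[0, 0, -0.025], 0], [[0.029, -0.03, 0], 0], [[0.029, -0.03, 0], 0], [[0.028, -0.03, 0], 0], [[0.028, -0.029, 0], 0], [[0, 0, 0], 0], [[0, 0, 0], 0]]'

```text
clock: 15.28
tool_pos: [0.5586, 0.0314, 0.0599]
eef_rot: [0.0, 1.0, -0.0, -0.001]
ft_force: [-0.4, -0.8, -1.0]
gripper_width: 0.0584
```

```bash
python3 - <<'E'
from h import *
f=load("a13")
for z in(.0,.005,.01,.015): print(z,ray(f,np.array((350,457))/5+[170,150],z).round(4))
E
python3 plan.py 559.7 31.5 60 0; python3 snap.py side a14 210 130 120 90
```

```text
0.0 [[ 0.4471 -0.1131  0.    ]]
0.005 [[ 0.4467 -0.1184  0.005 ]]
0.01 [[ 0.4464 -0.1236  0.01  ]]
0.015 [[ 0.446  -0.1289  0.015 ]]
t 15.28 pos [558.6  31.4  59.9] head -0.01 tilt [-0.001 -0.   ] F [-0.4 -0.8 -1. ] w 58.4
shift [ 0.0011 -0.0001 -0.0001] turn -0.0 rows 1 each [ 0.0011 -0.0001 -0.0001]
scale 6.666666666666667
```

View pics/a14.png

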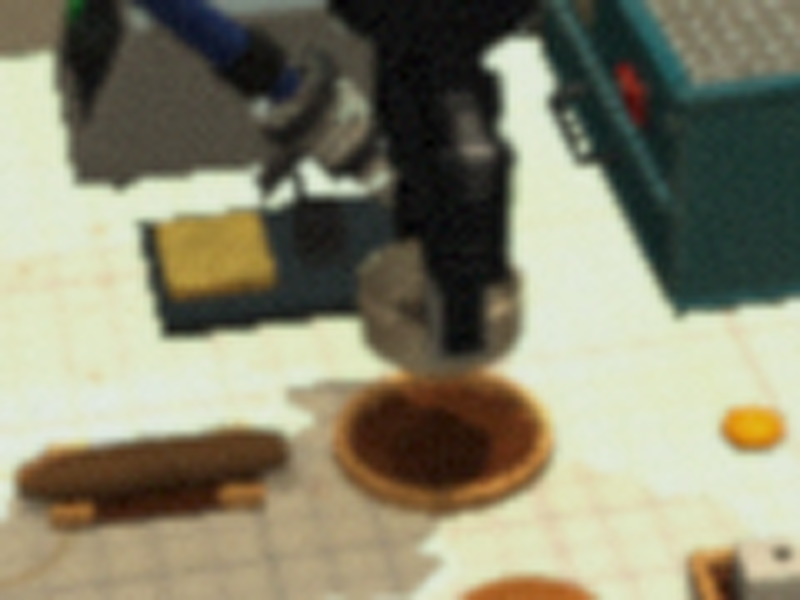

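Run:
```python
from h import *
f=load("a14");q=lambda p:np.array(p)/6.6667+[210,130]
zb=.0541
r=ray(f,[q((358,280)),q((523,280))],zb+.022);r2=ray(f,[q((440,375))],zb)
print(r.round(4),r.mean(0).round(4),r2.round(4), "-> y c",(r2[0,1]+.0305).round(4))
t=ray(f,[q((334,437)),q((552,437))],.009);t2=ray(f,[q((440,508))],.0);print(t.round(4),t.mean(0).round(4),t2.round(4),(t2[0,1]+.0425).round(4))
```

```text
[[0.5308 0.035  0.0761]
 [0.5893 0.0213 0.0761]] [0.56   0.0282 0.0761] [[5.536e-01 2.000e-04 5.410e-02]] -> y c 0.0307
[[0.5185 0.0318 0.009 ]
 [0.599  0.0131 0.009 ]] [0.5588 0.0224 0.009 ] [[ 0.5509 -0.0085  0.    ]] 0.034
```

Request:
apply_moves --targets '[[[0, 0, 0.025], 0], [[0, 0, 0.015], 0], [[0, 0, 0.006], 0], [[0, 0, 0.002], 0], [[0, 0, 0.0], 0], [[0, 0, 0], 0]]'

```text
clock: 16.08
tool_pos: [0.5596, 0.0319, 0.0129]
eef_rot: [-0.0, 1.0, -0.0, 0.0]
ft_force: [0.8, 0.1, -1.5]
gripper_width: 0.0585
```

```bash
python3 plan.py 559.7 31.5 10 0; python3 snap.py side a15 210 130 120 90
```

```text
t 16.07 pos [559.6  31.9  12.9] head -0.01 tilt [0.001 0.   ] F [ 0.8  0.1 -1.5] w 58.5
shift [0.0001 0.0004 0.0029] turn -0.0 rows 1 each [0.0001 0.0004 0.0029]
scale 6.666666666666667
```

View pics/a15.png

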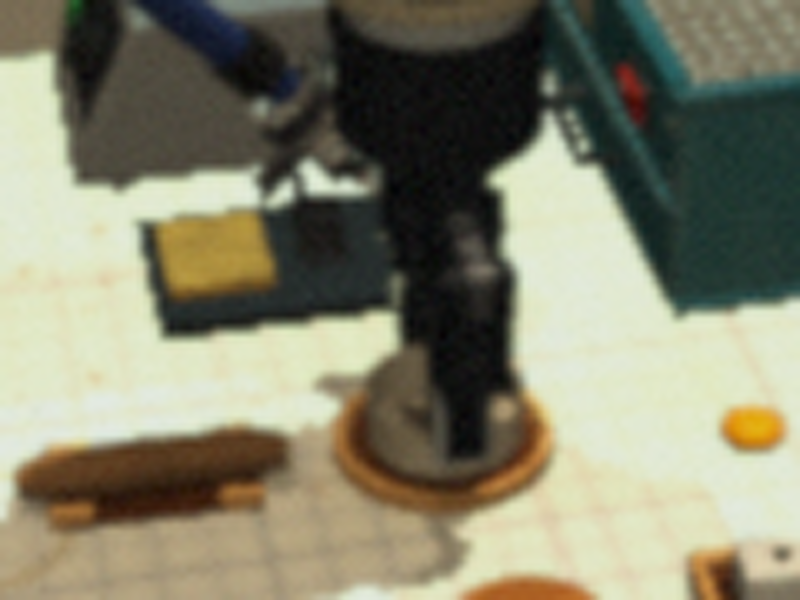

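Request:
apply_moves --targets '[[[0, 0, 0.002], 0], [[0, 0, 0.001], 0], [[0, 0, 0], 0], [[0, 0, 0.0], 0]]'

```text
clock: 16.62
tool_pos: [0.5593, 0.0319, 0.0099]
eef_rot: [0.0, 1.0, -0.0, 0.0]
ft_force: [-2.9, -1.0, 6.0]
gripper_width: 0.0583
```

Request:
apply_moves --targets '[[[0, 0, 0], 0], [[0, 0, 0], 0], [[0, 0, -0.01], 0], [[0, 0, -0.03], 0], [[0, 0, -0.05], 0], [[0, 0, 0], 0]]' --hand 1.0

```text
clock: 17.38
tool_pos: [0.562, 0.0323, 0.1041]
eef_rot: [-0.0, 1.0, -0.0, 0.004]
ft_force: [-0.5, 0.4, -0.5]
gripper_width: 0.0853
```

```bash
python3 plan.py 446 -196 80 85; python3 snap.py side a16 210 130 120 90
```

```text
t 17.38 pos [562.   32.3 104.1] head -0.02 tilt [0.008 0.   ] F [-0.5  0.4 -0.5] w 85.3
shift [-0.1162  0.2283  0.0231] turn -1.484 rows 5 each [-0.0232  0.0457  0.0046]
scale 6.666666666666667
```

View pics/a16.png

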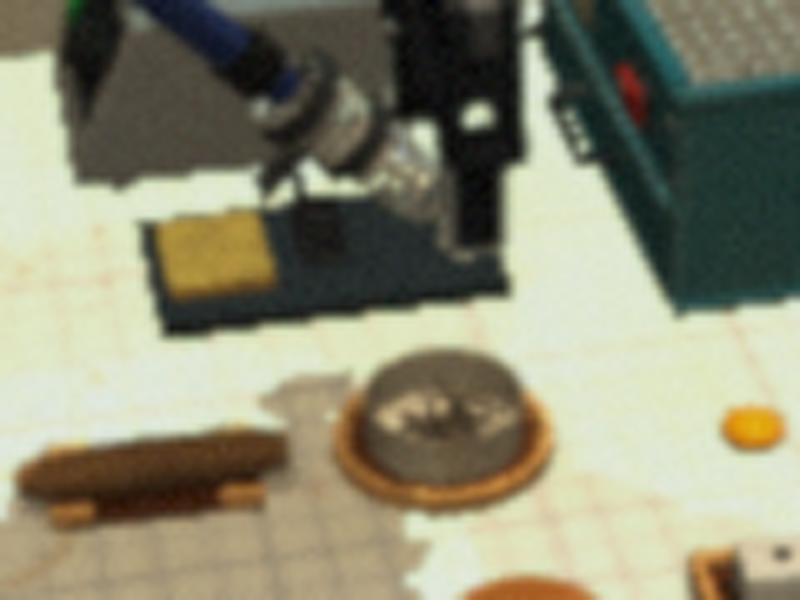

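Request:
apply_moves --targets '[[[-0.023, 0.046, 0], 0], [[-0.023, 0.046, 0], 0], [[-0.023, 0.046, 0], 0], [[-0.023, 0.045, 0], 0], [[-0.024, 0.045, 0], 0], [[0, 0, 0], -0.165], [[0, 0, 0], -0.165], [[0, 0, 0], -0.165]]' --hand 0.92

```text
clock: 18.42
tool_pos: [0.4424, -0.1961, 0.0985]
eef_rot: [-0.0, 0.969, 0.247, -0.001]
ft_force: [-0.1, 0.1, 0.0]
gripper_width: 0.0783
```

Request:
apply_moves --targets '[[[0, 0, 0], -0.165], [[0, 0, 0], -0.165], [[0, 0, 0], -0.165], [[0, 0, 0], -0.165], [[0, 0, 0], -0.165], [[0, 0, 0], -0.165], [[0, 0, 0.05], 0], [[0, 0, 0], 0]]'

```text
clock: 19.42
tool_pos: [0.4399, -0.1949, 0.0462]
eef_rot: [-0.004, 0.737, 0.676, -0.001]
ft_force: [-0.1, -0.3, 0.9]
gripper_width: 0.0783
```

```bash
python3 plan.py 446 -196 20 85; python3 snap.py side a17 180 190 140 105;python3 snap.py top t17 260 190 120 90
```

```text
t 19.43 pos [ 439.9 -194.9   46.2] head 85.06 tilt [-0.007  0.003] F [-0.1 -0.3  0.9] w 78.3
shift [-0.0006  0.0063  0.0261] turn 0.001 rows 1 each [-0.0006  0.0063  0.0261]
scale 5.714285714285714
scale 6.666666666666667
```

View pics/a17.png

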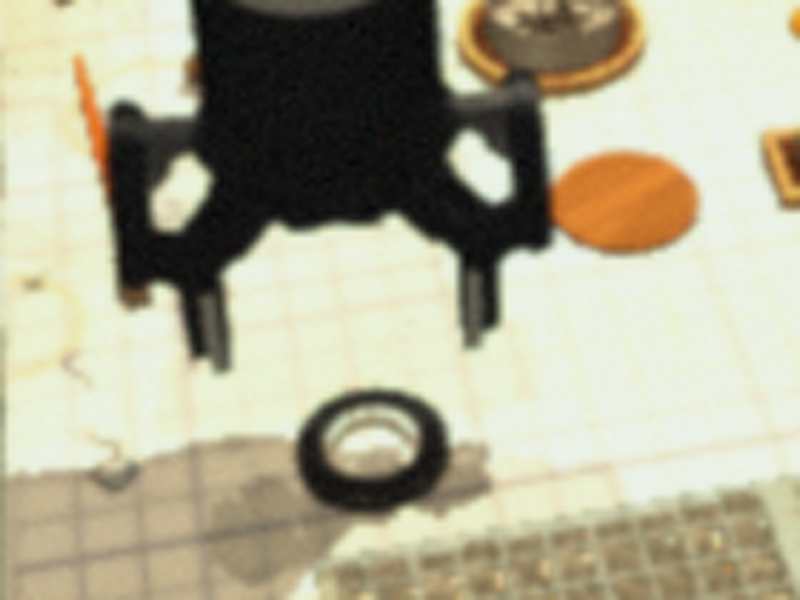

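View pics/t17.png

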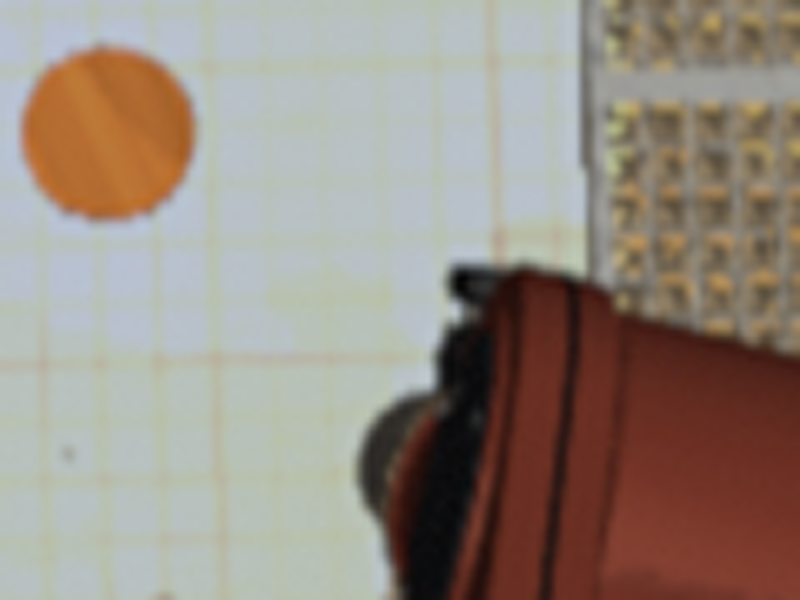

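Request:
apply_moves --targets '[[[0, 0.006, 0], 0], [[0, 0, 0.02], 0], [[0, 0, 0.015], 0], [[0, 0, 0.0], 0], [[0, 0, 0], 0]]'

```text
clock: 20.15
tool_pos: [0.4495, -0.1968, 0.0149]
eef_rot: [0.0, 0.737, 0.676, 0.0]
ft_force: [0.2, 0.5, -0.1]
gripper_width: 0.0785
```

```bash
python3 plan.py 446 -196 0 85; python3 snap.py side a18 180 190 140 105
```

```text
t 20.15 pos [ 449.5 -196.8   14.9] head 85.07 tilt [ 0.001 -0.   ] F [ 0.2  0.5 -0.1] w 78.5
shift [ 0.0005 -0.0036  0.0149] turn 0.001 rows 1 each [ 0.0005 -0.0036  0.0149]
scale 5.714285714285714
```

View pics/a18.png

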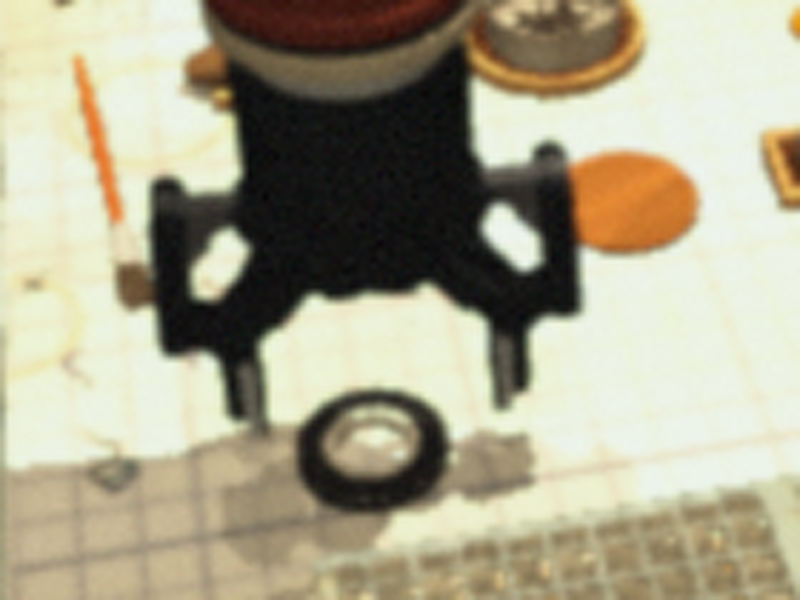

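Request:
apply_moves --targets '[[[0, -0.003, 0.008], 0], [[0, 0, 0.004], 0], [[0, 0, 0.0], 0], [[0, 0, 0], 0]]' --hand 0.74

```text
clock: 20.7
tool_pos: [0.4462, -0.1964, 0.0024]
eef_rot: [-0.0, 0.737, 0.676, 0.0]
ft_force: [-0.6, 0.1, -0.3]
gripper_width: 0.063
```

```bash
python3 plan.py 446 -196 0 85; python3 snap.py side a19 200 220 100 75
```

```text
t 20.7 pos [ 446.2 -196.4    2.4] head 85.07 tilt [0. 0.] F [-0.6  0.1 -0.3] w 63.0
shift [ 0.0004 -0.0002  0.0024] turn 0.001 rows 1 each [ 0.0004 -0.0002  0.0024]
scale 8.0
```

View pics/a19.png

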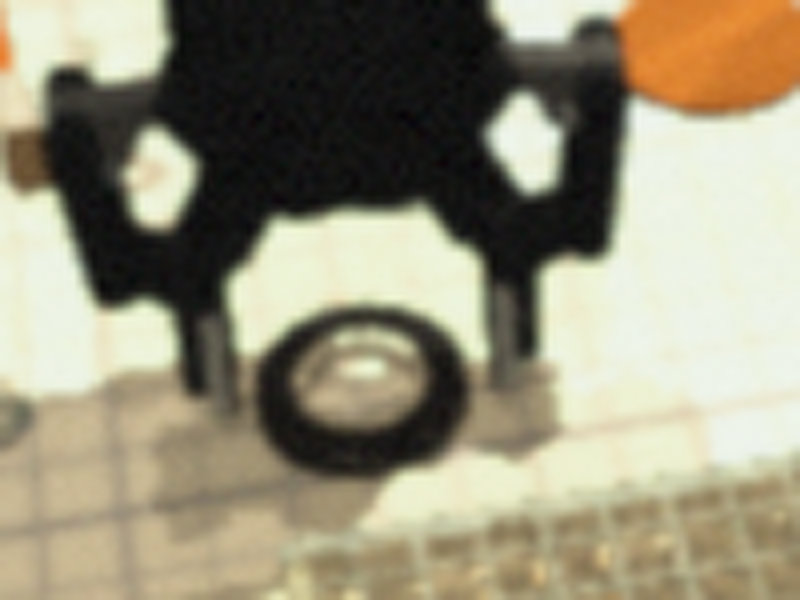

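Run:
```python
from h import *
f=load("a19");q=lambda p:np.array(p)/8+[200,220]
for z in(0,.005,.01): print(z,ray(f,[q((228,412)),q((500,390))],z).round(4).tolist(), ray(f,[q((258,390)),q((468,390))],z).mean(0).round(4))
print(ray(f,[q((362,388))],.0045).round(4))
```

```text
0 [[0.4123, -0.1956, 0.0], [0.4811, -0.2038, 0.0]] [ 0.4469 -0.1959  0.    ]
0.005 [[0.4122, -0.2001, 0.005], [0.4805, -0.2083, 0.005]] [ 0.4465 -0.2004  0.005 ]
0.01 [[0.4122, -0.2047, 0.01], [0.4799, -0.2128, 0.01]] [ 0.4462 -0.205   0.01  ]
[[ 0.4464 -0.1993  0.0045]]
```

Request:
apply_moves --targets '[[[0, 0, 0.002], 0], [[0, 0, 0.002], 0], [[0, 0, 0.0], 0], [[0, 0, 0], 0]]' --hand 0.7

```text
clock: 21.25
tool_pos: [0.4461, -0.1964, -0.0017]
eef_rot: [-0.0, 0.737, 0.676, 0.0]
ft_force: [-0.4, 0.3, -0.4]
gripper_width: 0.0598
```

```bash
python3 plan.py 446 -196 -3 85; python3 snap.py side a20 200 220 100 75
```

```text
t 21.25 pos [ 446.1 -196.4   -1.7] head 85.07 tilt [-0.  0.] F [-0.4  0.3 -0.4] w 59.8
shift [ 0.0004 -0.0002  0.0013] turn 0.001 rows 1 each [ 0.0004 -0.0002  0.0013]
scale 8.0
```

View pics/a20.png

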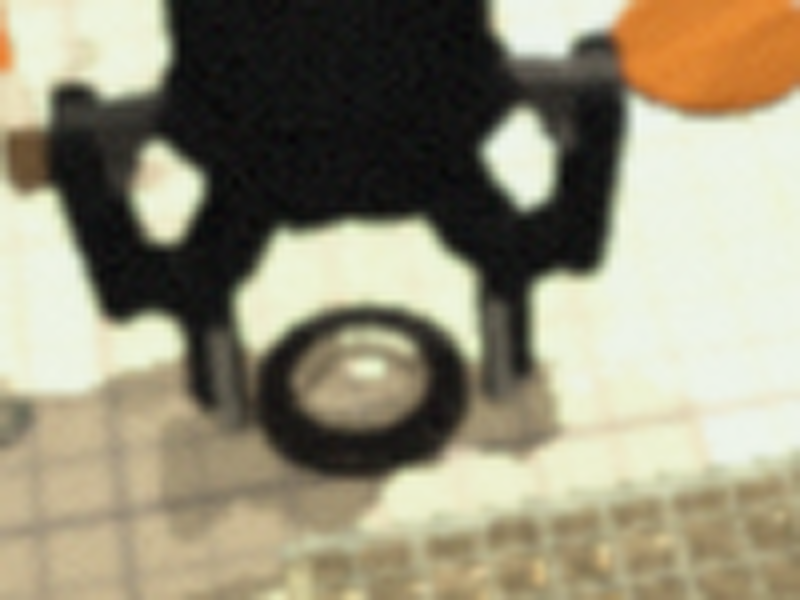

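Request:
apply_moves --targets '[[[0, 0, 0.002], 0], [[0, 0, 0], 0], [[0, 0, 0], 0]]'

```text
clock: 21.68
tool_pos: [0.4461, -0.1964, -0.0037]
eef_rot: [-0.0, 0.737, 0.676, -0.0]
ft_force: [-0.2, 0.6, -0.4]
gripper_width: 0.06
```

Request:
apply_moves --targets '[[[0, 0, 0], 0], [[0, 0, 0], 0], [[0, 0, 0], 0], [[0, 0, 0], 0]]' --hand 0.0 --squeeze 30

```text
clock: 22.18
tool_pos: [0.4465, -0.1965, -0.0032]
eef_rot: [0.0, 0.737, 0.676, 0.0]
ft_force: [-1.6, 0.4, 4.8]
gripper_width: 0.0522
```

```bash
python3 plan.py 565 -85 40 ; python3 snap.py side a21 200 220 100 75
```

```text
t 22.18 pos [ 446.5 -196.5   -3.2] head 85.07 tilt [ 0.001 -0.   ] F [-1.6  0.4  4.8] w 52.2
shift [ 0.1212  0.1086 -0.0432] turn 0 rows 4 each [ 0.0303  0.0271 -0.0108]
scale 8.0
```

View pics/a21.png

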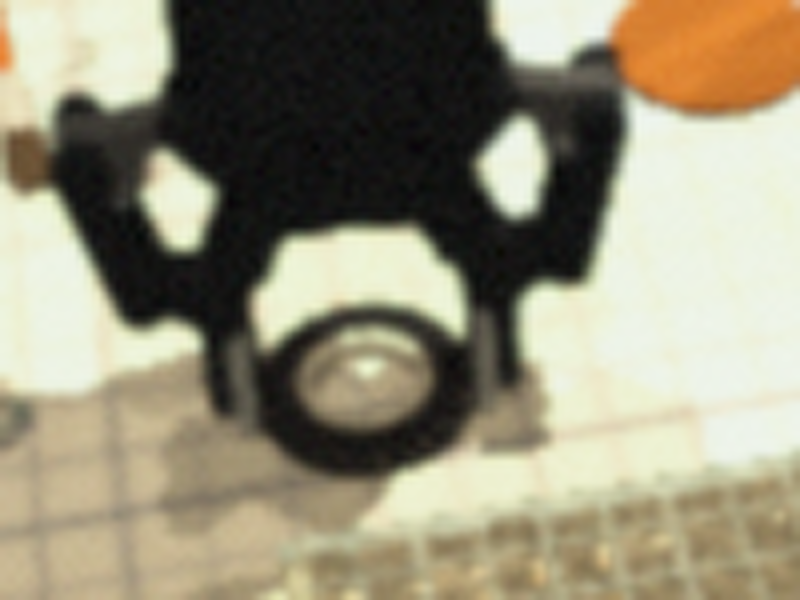

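Request:
apply_moves --targets '[[[0, 0, -0.01], 0], [[0, 0, -0.02], 0], [[0, 0, -0.02], 0], [[0, 0, 0], 0]]'

```text
clock: 22.72
tool_pos: [0.4473, -0.1969, 0.048]
eef_rot: [0.001, 0.737, 0.676, 0.001]
ft_force: [0.1, 0.5, -0.7]
gripper_width: 0.0526
```

```bash
python3 plan.py 565 -85 47 ; python3 snap.py side a22 200 200 100 75
```

```text
t 22.73 pos [ 447.3 -196.9   48. ] head 85.06 tilt [ 0.003 -0.001] F [ 0.1  0.5 -0.7] w 52.6
shift [0.1216 0.1077 0.0012] turn 0 rows 3 each [0.0405 0.0359 0.0004]
scale 8.0
```

View pics/a22.png

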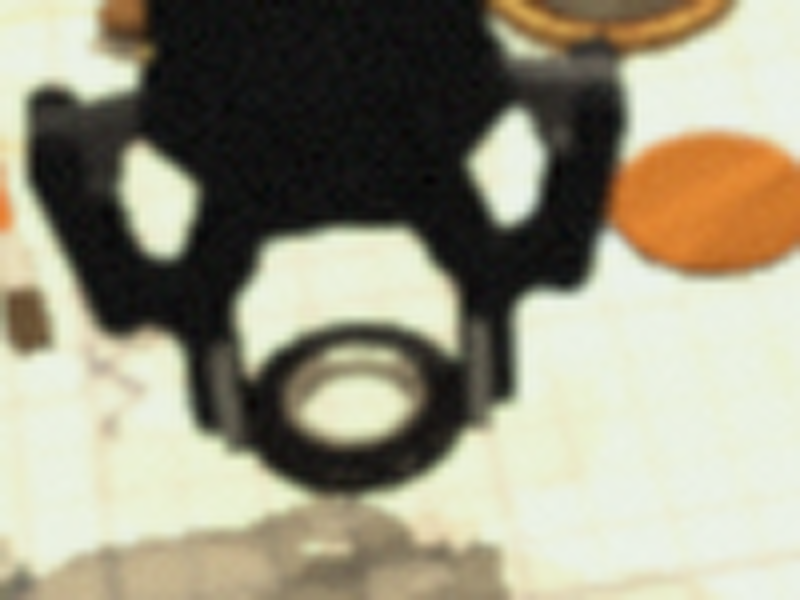

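Request:
apply_moves --targets '[[[0.03, 0.027, 0], 0], [[0.03, 0.027, 0], 0], [[0.03, 0.027, 0], 0], [[0.031, 0.027, 0], 0], [[0, 0, 0.015], 0], [[0, 0, 0], 0], [[0, 0, 0], 0]]'

```text
clock: 23.65
tool_pos: [0.5631, -0.0863, 0.0309]
eef_rot: [-0.0, 0.737, 0.676, -0.001]
ft_force: [-0.6, -0.6, -0.0]
gripper_width: 0.052
```

```bash
python3 plan.py 565 -85 4 ; python3 snap.py side a23 240 180 100 75;python3 snap.py top t23 220 150 120 90
```

```text
t 23.65 pos [563.1 -86.3  30.9] head 84.99 tilt [-0.001 -0.   ] F [-0.6 -0.6 -0. ] w 52.0
shift [0.0014 0.0018 0.0269] turn 0 rows 1 each [0.0014 0.0018 0.0269]
scale 8.0
scale 6.666666666666667
```

View pics/a23.png

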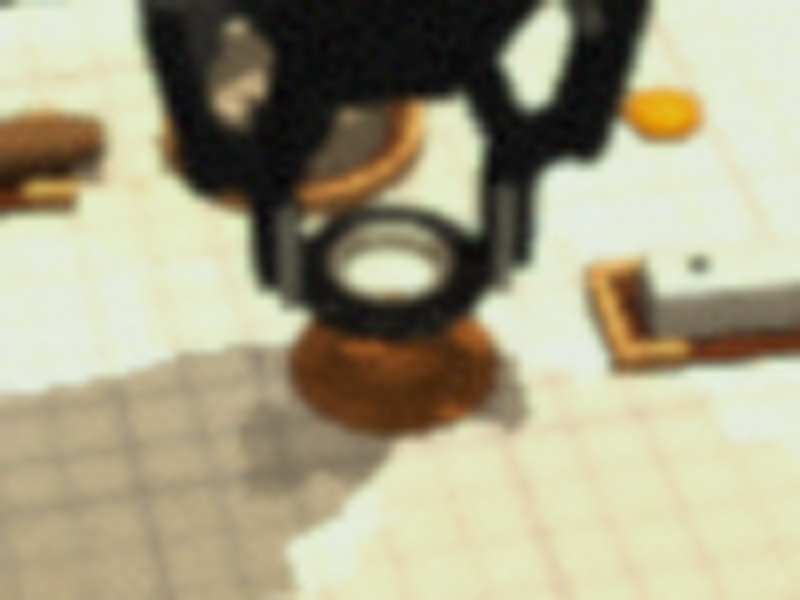

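View pics/t23.png

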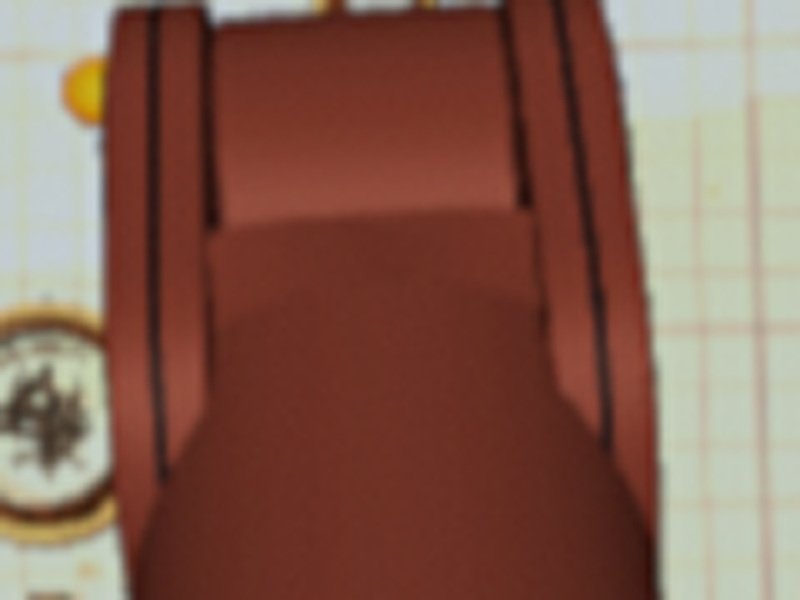

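Request:
apply_moves --targets '[[[0.001, 0.002, 0.015], 0], [[0, 0, 0.009], 0], [[0, 0, 0.003], 0], [[0, 0, 0.002], 0], [[0, 0, 0], 0], [[0, 0, 0], 0]]'

```text
clock: 24.5
tool_pos: [0.5664, -0.0843, 0.0026]
eef_rot: [0.0, 0.737, 0.676, 0.0]
ft_force: [0.6, 0.6, -0.5]
gripper_width: 0.0518
```

```bash
python3 plan.py 565 -85 1 ; python3 snap.py side a24 240 180 100 75
```

```text
t 24.5 pos [566.4 -84.3   2.6] head 85.07 tilt [ 0.001 -0.   ] F [ 0.6  0.6 -0.5] w 51.8
shift [-0.0008 -0.0014  0.0016] turn 0 rows 1 each [-0.0008 -0.0014  0.0016]
scale 8.0
```

View pics/a24.png

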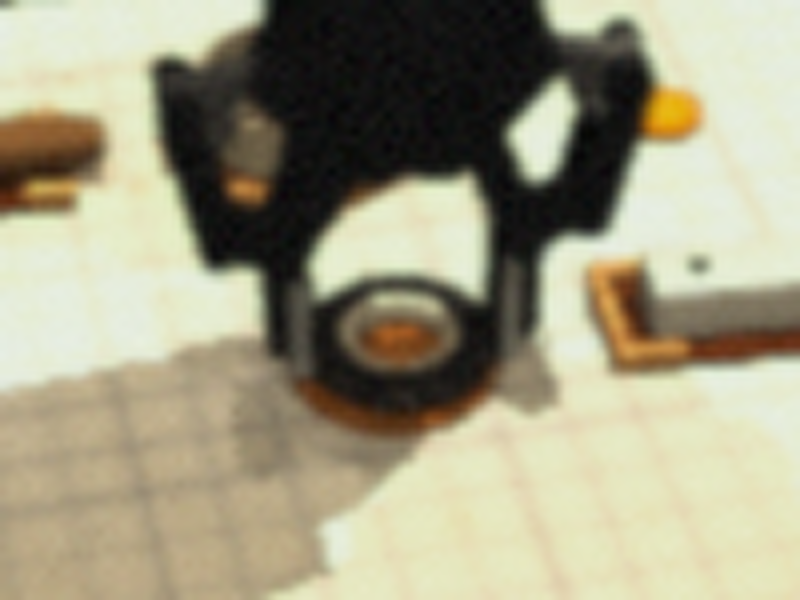

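Request:
apply_moves --targets '[[[-0.0015, -0.0015, 0], 0], [[0, 0, 0.001], 0], [[0, 0, 0.001], 0], [[0, 0, 0], 0], [[0, 0, 0], 0]]'

```text
clock: 25.18
tool_pos: [0.5646, -0.0858, 0.0008]
eef_rot: [0.0, 0.737, 0.676, -0.0]
ft_force: [-2.3, -0.4, 6.2]
gripper_width: 0.052
```

```bash
python3 plan.py 565 -85 1 ; python3 snap.py side a25 240 180 100 75
```

```text
t 25.18 pos [564.6 -85.8   0.8] head 85.06 tilt [-0. -0.] F [-2.3 -0.4  6.2] w 52.0
shift [ 0.0008  0.0004 -0.0002] turn 0 rows 1 each [ 0.0008  0.0004 -0.0002]
scale 8.0
```

View pics/a25.png

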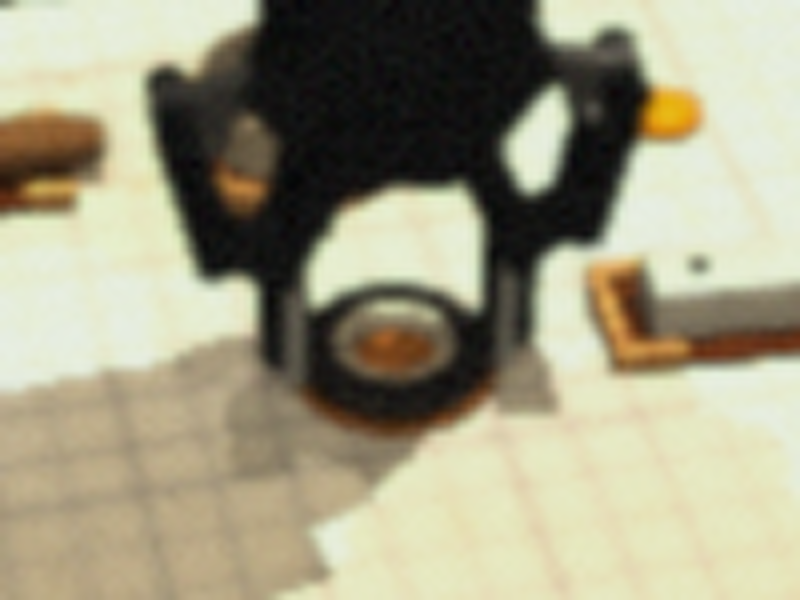

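Contact at 6 N, the roll centred on the pad. Release and rise, then move clear to the camera's edge.

Request:
apply_moves --targets '[[[0, 0, 0], 0], [[0, 0, 0], 0], [[0, 0, 0], 0]]' --hand 0.8

```text
clock: 25.6
tool_pos: [0.5645, -0.0856, 0.0002]
eef_rot: [-0.0, 0.737, 0.676, -0.0]
ft_force: [0.7, 0.3, 0.3]
gripper_width: 0.0686
```

Request:
apply_moves --targets '[[[0, 0, -0.01], 0], [[0, 0, -0.03], 0], [[0, 0, -0.05], 0], [[0, 0, -0.05], 0], [[-0.05, 0, 0], 0], [[-0.05, 0, 0], 0], [[-0.05, 0, 0], 0], [[-0.05, 0, 0], 0]]'

```text
clock: 26.6
tool_pos: [0.5472, -0.2865, 0.1413]
eef_rot: [0.0, 0.737, 0.676, 0.0]
ft_force: [1.2, 0.7, 0.5]
gripper_width: 0.0685
```

Request:
apply_moves --targets '[[[-0.05, -0.02, 0], 0], [[-0.05, -0.03, 0], 0], [[-0.05, -0.03, 0], 0], [[-0.05, -0.03, 0], 0], [[0, 0, 0], 0], [[0, 0, 0], 0]]'

```text
clock: 27.35
tool_pos: [0.421, -0.4743, 0.1408]
eef_rot: [0.0, 0.737, 0.676, 0.0]
ft_force: [0.0, 0.7, 0.3]
gripper_width: 0.0686
```

```bash
python3 plan.py 565 -85 1 ; python3 snap.py side a26 190 160 180 120; python3 snap.py top t26 190 130 180 135
python3 - <<'E'
from h import *
for nm in("t26","a26"):
    f=load(nm);h=cv2.cvtColor(f["pixels"],cv2.COLOR_BGR2HSV)
    print(nm,[ (k,proj(f,np.array(p)/1000)[0].round(1)) for k,p in dict(roll=(565,-85,8)).items()])
E
```

```text
t 27.35 pos [ 421.  -474.3  140.8] head 85.06 tilt [0.001 0.   ] F [0.  0.7 0.3] w 68.6
shift [0.4002 0.1098 0.14  ] turn 0 rows 8 each [0.05   0.0137 0.0175]
scale 4.444444444444445
scale 4.444444444444445
t26 [('roll', array([276.8, 209.7]))]
a26 [('roll', array([288.8, 222.7]))]
```

View pics/a26.png

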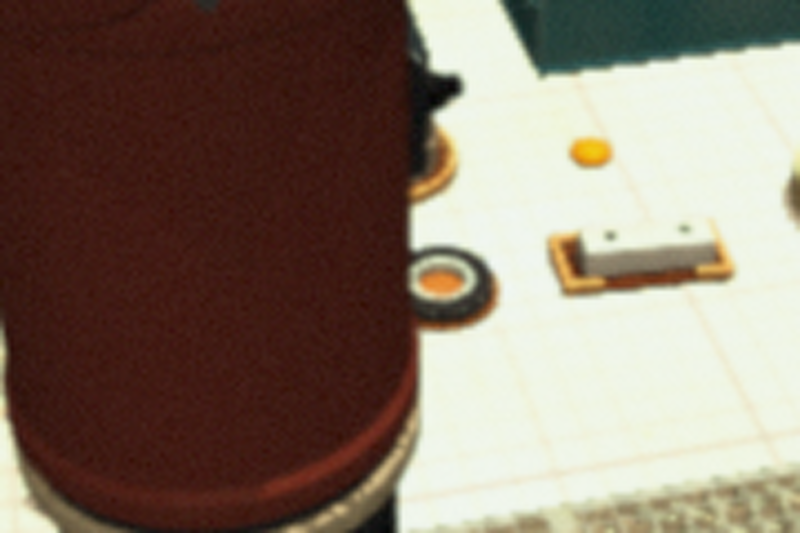

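View pics/t26.png

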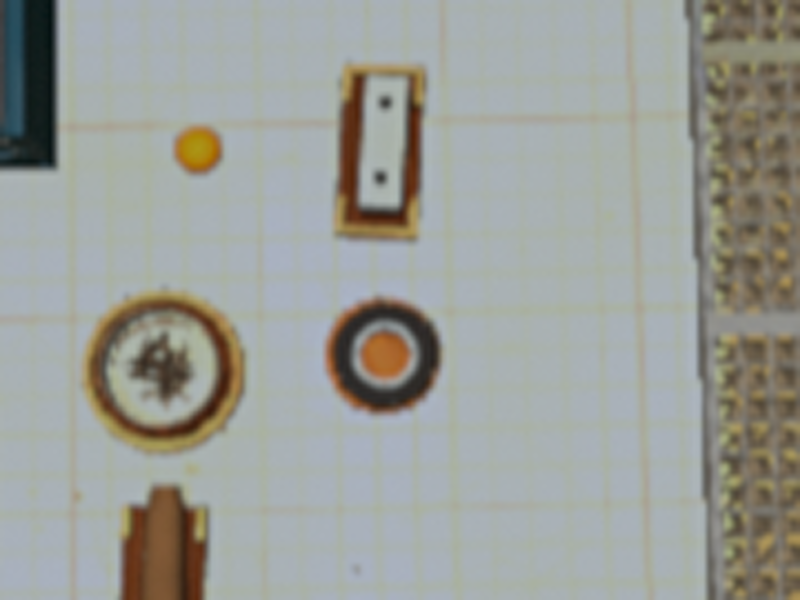

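```bash
python3 - <<'E'
from h import *
f=load("t26");q=lambda p:np.array(p)/4.4444+[190,130]
hs=ray(f,[q((385,102)),q((380,177))],.022);print("block",hs.round(4),hs.mean(0).round(4),np.degrees(np.arctan2(*(hs[0]-hs[1])[1::-1])))
t=ray(f,[q((342,66)),q((426,68)),q((418,238)),q((335,236))],.009);print("tray",t.mean(0).round(4))
print("roll",ray(f,q((385,354)),.0075).round(4),"pad",ray(f,q((384,355)),.004).round(4))
print("tin rim",ray(f,q((162,368)),.026).round(4),"coaster",ray(f,q((165,372)),.009).round(4))
c=cloud(f)
for n,(x,y,r) in dict(block=(.675,-.084,8),tin=(.56,.032,0)).items():
    m=(abs(c[...,0]-x)<.03)&(abs(c[...,1]-y)<.008);print(n,np.percentile(c[m][:,2],[10,50,90]).round(4))
for a,b in((.645,.665),(.685,.705)):
    m=(c[...,0]>a)&(c[...,0]<b)&(abs(c[...,1]+.084)<.008);print("block end z",np.median(c[m][:,2]))
E
python3 snap.py top t27 170 190 140 105
```

```text
block [[ 0.6961 -0.0872  0.022 ]
 [ 0.6564 -0.0839  0.022 ]] [ 0.6762 -0.0855  0.022 ] -4.859943990838793
tray [ 0.6725 -0.0842  0.009 ]
roll [[ 0.5652 -0.0846  0.0075]] pad [[ 0.565  -0.0841  0.004 ]]
tin rim [[0.5587 0.0298 0.026 ]] coaster [[0.5579 0.0305 0.009 ]]
block [0.0207 0.0227 0.0246]
tin [0.0043 0.0074 0.0182]
block end z 0.0228835079574079
block end z 0.022713358982107246
scale 5.714285714285714
```

View pics/t27.png

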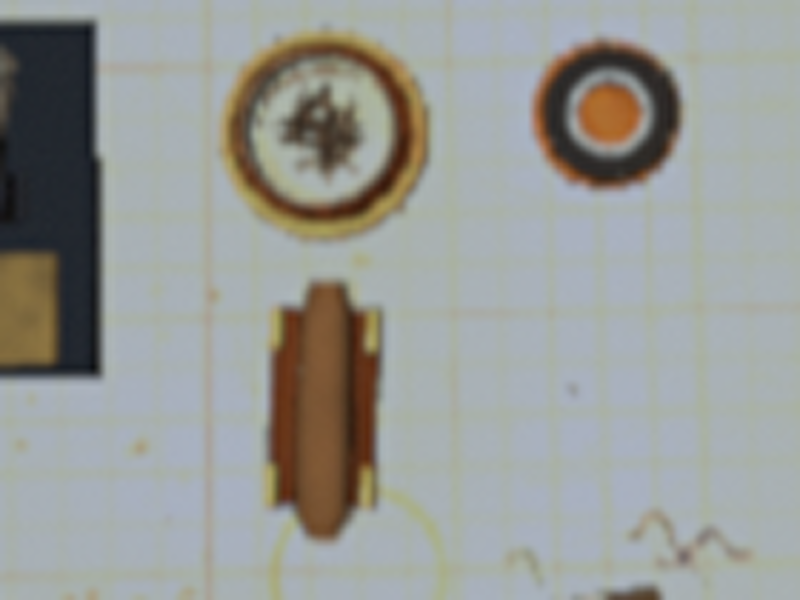

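```bash
python3 -c "
from rig import workorder
print(workorder.finish_job())"
```

```text
the job is handed in; nothing more can be done
None
```

I placed all four things on their matching holders, released them, moved the arm clear and handed the job in at about 27.5 s of the 109 s allowed. The hand-in gives no verdict.

| Thing | Distance from holder's centre | Limit | Other checks |
|---|---|---|---|
| Block | about 4 mm | 10 mm | within about 1° of the tray's line; top 22–23 mm above the table at both ends, so flat on the floor and not on the lip |
| Fid | about 1.5 mm along its length | 12 mm | ends stick out evenly; lies along the channel |
| Roll | about 1 mm | 12 mm | looks flat on the pad |
| Tin | about 1 mm | 10 mm | looks upright, lip visible all the way round |

These distances come from the top camera after the arm had moved away. In the last side view the arm hid the fid and most of the tin.

- **Height checks:** I measured height after release only for the block. The other three rest on feeling the floor as I set them down (6–10 N) and on how they look in the pictures.
- **Camera disagreement:** the two cameras differ by about 3–5 mm in y, so I worked from averaged positions and judged each fit against its holder in the same picture. For the block, the side camera had shown only about 2 mm offset just before I lowered it.
- **Forces:** no reading went over about 10 N.

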